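Fetch the bearing from behind the oil, spray and grease

TASK

Fetch the ball bearing that lies behind the three containers in the steel tray and lay it flat in the middle of the round plate of the bearing heater: first stand all three containers (blue spray can, red oil bottle, green grease jar) upright on the black rubber mat, then bring the bearing to the heater, and last put each container back upright on the very spot in the tray where it stood. Set everything down rather than dropping it, tip nothing over, and leave the red and the yellow carton in the tray as they are.

Things in the scene. Friction and masses are not known exactly. Their poses are not given: they have to be found in the camera images.
- tray: grey steel tray, fixed, 196 mm in its x by 306 mm in its y; floor 3 mm; walls 3 mm thick, 30 mm high at back (+x) and sides (+-y), 12 mm at the front (-x, to the robot). Origin: centre of its underside, on the bench; yaw within 0.12. In it: the containers in a row along y (some 90 mm apart, the middle one nearer the robot), the bearing behind them, a carton in each back corner
- mat: black ribbed rubber mat, 300 mm in its x by 130 mm in its y, 4 mm thick, fixed flat on the bench on the robot's left or right. Origin: centre of its underside. There is room on it for the three containers in a row along its x, about 95 mm apart
- heater: hot-plate bearing heater (cold), fixed, on the other side from the mat: white housing 170 mm in y, reaching 125 mm in front of (-x) and 85 mm behind the plate's axis, 58 mm high, black front panel; on top a round bare steel plate, 120 mm in diameter, its flat top 70 mm above the bench. Origin: on the plate's axis, at bench height
- spray_can: blue aerosol can with a white cap, and a white and orange band; round, 51 mm in diameter with straight sides from the base up to 105 mm, white cap 39 mm in diameter, 140 mm high in all, about 0.22 kg. Origin: centre of its base; z up. One of the three containers, stands in the tray
- oil_bottle: red round plastic bottle with a black screw cap and a yellow label; 56 mm in diameter with straight sides from the base up to 92 mm, then a conical shoulder, black cap 29 mm in diameter, 125 mm high in all, about 0.25 kg. Origin: centre of its base; z up. One of the three containers, stands in the tray
- grease_jar: green round jar with a wide dark green lid and a paper label; 60 mm in diameter with straight sides to the top (lid included), 105 mm high, about 0.30 kg. Origin: centre of its base; z up. One of the three containers, stands in the tray
- bearing: deep-groove ball bearing lying flat: steel outer and inner ring with blue seals between, 52 mm outer diameter, 25 mm bore, 15 mm thick, about 0.13 kg. Origin: centre of its underside; z is its axis. It lies on the tray's floor a few mm behind (+x) the middle container, 35 mm clear of the back wall, with free room for fingers on both sides along the tray's y
- red_carton: small flat red bearing carton with a white stripe, 56 x 56 x 18 mm, lying in one back corner of the tray; to be left alone. Origin: centre of its underside
- yellow_carton: small flat yellow bearing carton with a white stripe, 56 x 56 x 18 mm, lying in the other back corner of the tray; to be left alone. Origin: centre of its underside
There are look-alikes about, which are no part of the job. Leave any pink look-alike of the grease_jar alone. What is meant by the bearing is not purple, and is the larger of those in its own colour.

How it is judged:
By the outcome, as a careful person would: the job done as asked, in the order asked, and still so for the second after the job is handed in, with the robot touching nothing.
It also fails if it takes over 144 s, if anything falls off the work surface, if the arm or the gripper's body presses on something with over 40 N, if the wrist force passes 120 N, or if a joint passes its speed limit or range.

ROBOT

A 6-joint arm with a two-finger parallel gripper is mounted at the origin on the work surface. World frame = base frame: x ahead of the robot, y to its left, z up, the work surface at z = 0. Lengths are in m, angles in degrees, forces in N, time in s.
With the tool pointing down it reaches from about 0.375 to 0.9 m from the base axis. Payload 3.1 kg.
Tool frame: the origin (TCP) lies on the centre line of the jaws, within the pads' length; the fingertips stand 8 mm ahead of it and the grasp point (between the pads) lies 11 mm behind it (bot.tip_extent is the distance from the TCP to the fingertips, in m); z points along the fingers, y is the line along which they close (so a half turn about z gives the same grasp; the last joint's range is limited). The gripper opens to 87 mm and grips with 3 to 60 N. Pads are 19 mm wide; open, the fingers measure 117 mm over their backs; the gripper's body (75 mm by 190 mm) begins 51 mm behind the grasp point.
Start: joints at [63.742, 30.224, 82.088, -0, 67.689, -10.227], TCP at [0.173, 0.601, 0.231] pointing down, gripper open.
Joint ranges: [-176.69, 176.69], [-43.24, 126.21], [12.49, 139.97], [-82, 262], [0, 151.66], [-163.58, 163.58]. Speed limits (degrees/s): [159.86, 159.86, 180, 180, 180, 180].

INTERFACE

Orientations are given as a 3x3 rotation matrix whose columns are the frame's x, y, z axes.
In Python, from rig import bot, vision, workorder gives the robot as it stands.
- The arm moves only by the shell command python3 -m handwheel 'ROWS'. ROWS is JSON, a list of rows, each an object with "delta_rot": the turn, a rotation vector about the tool's x, y, z in rad, a list of three; "xyz": the shift along the tool's x, y, z in mm, a list of three; "hand": the closure, from -1 (fully open) to 1 (shut). A call has exactly 5 rows; each row is the pose to reach, as a shift and turn from the pose commanded when the call began, along the tool's axes at that moment; what a row does not reach only later rows make up. A row lasts 1/8 s, in which the tool goes at most 62.5 mm and 10.7 degrees, less where a joint would pass 70% of its speed; a pose out of reach is approached as far as the arm can. A call with a gripper value outside its range is refused whole. The fingers move at their own pace and stop on an object; the grip force is fixed at half the most. Time passes only in rows, so rows that repeat a pose let the fingers close, or fill a call up. It gives the time, the measured TCP pose, the force, the opening and the grip force at its end, in the units of the state.
- bot.read_state(): the state, without advancing time (a new reading comes with each control period).
- vision.capture(name): name is "side" or "top"; returns the picture (384x512x3 uint8, red, green, blue); there is no depth.
- vision.camera_model(name): a dict with "camera_matrix" (3x3 intrinsics, pixels), "dist_coeffs" ([k1, k2, p1, p2, k3] as OpenCV has them; the pictures are not rectified), "camera_from_world" (4x4, takes a point from world to camera coordinates). Camera axes: x right, y up, looking along -z (the intrinsics and any distortion apply to the point x, -y, -z); pixel columns grow to the right and rows downward; lengths in m; the calibration is good to about 2 mm. A picture is of the moment at which its call begins. camera_model takes no time and is no camera call.
- workorder.hand_in(): hands the job in; it is judged then, once.
The state is a dict: "time_s": time; "joint_positions": joint angles; "qvel": joint speeds; "tau": joint torques, N m; "position": TCP position; "tcp_rot": TCP orientation; "force": force on the tool from outside, world axes, zero at the start; "moment": the same for the moment, N m; "opening": opening from 0.0 (shut) to 1.0 (fully open); "grasp_force": force on a finger pad.
Only numpy, scipy, OpenCV 4.12 (cv2) and the standard library are available. Lean on these libraries where they do the work, as an engineer would, in place of code of your own. Each camera call takes 0.05 s, during which the arm holds its last target. There are 200 camera calls.

## Working session

There is one attempt and no reset: what is moved stays moved. The work goes in short steps, Python scripts to look and compute and a shell command to move; the robot and the scene stay as the last step left them, time stands still between calls to the robot, and variables do not carry over. Pictures are saved under pics/ and viewed, at most 14 in all, crops included, and the job is handed in when it is done.

```bash
ls; mkdir -p pics; python3 - <<'E'
from rig import bot, vision, workorder
import cv2,numpy as np
np.set_printoptions(precision=4,suppress=True)
for n in("top","side"):
    im=vision.capture(n); cv2.imwrite(f"pics/{n}0.png",im[:,:,::-1]); cv2.imwrite(f"pics/{n}0b.png",cv2.resize(im[:,:,::-1],(800,600),interpolation=cv2.INTER_CUBIC))
    m=vision.camera_model(n); print(m)
s=bot.read_state();print(s)
E
```

```text
pics
{'camera_matrix': array([[407.6154,   0.    , 251.9851],
       [  0.    , 407.6154, 188.7584],
       [  0.    ,   0.    ,   1.    ]]), 'dist_coeffs': array([-0.0724,  0.    ,  0.    ,  0.    ,  0.    ]), 'camera_from_world': array([[-0.0249, -0.9997, -0.0027,  0.0154],
       [ 0.9917, -0.025 ,  0.126 , -0.5982],
       [-0.126 ,  0.0004,  0.992 , -0.9214],
       [ 0.    ,  0.    ,  0.    ,  1.    ]])}
{'camera_matrix': array([[348.5093,   0.    , 254.0049],
       [  0.    , 348.5093, 193.8026],
       [  0.    ,   0.    ,   1.    ]]), 'dist_coeffs': array([-0.1088,  0.    ,  0.    ,  0.    ,  0.    ]), 'camera_from_world': array([[-0.9847, -0.174 , -0.0128,  0.5921],
       [ 0.0814, -0.5229,  0.8485, -0.1032],
       [-0.1544,  0.8344,  0.529 , -0.7411],
       [ 0.    ,  0.    ,  0.    ,  1.    ]])}
{'time_s': 0.1, 'joint_positions': array([ 63.742 ,  30.2772,  82.1458,  -0.0016,  67.6899, -10.2253]), 'qvel': array([ 0.0528, -0.0921, -0.0977,  0.04  ,  0.0139,  0.0834]), 'tau': array([ -0.0003, -44.0984, -17.7151,   0.0634,   0.0534,  -0.    ]), 'position': array([0.1723, 0.6001, 0.2296]), 'tcp_rot': array([[-0.9611,  0.2762, -0.0008],
       [ 0.2762,  0.9611, -0.0018],
       [ 0.0003, -0.0019, -1.    ]]), 'force': array([-0.5097, -0.4129,  0.1643]), 'moment': array([ 0.0271, -0.0339, -0.0118]), 'grasp_force': 0.0, 'opening': 1.003950759215695}
```

View pics/top0b.png

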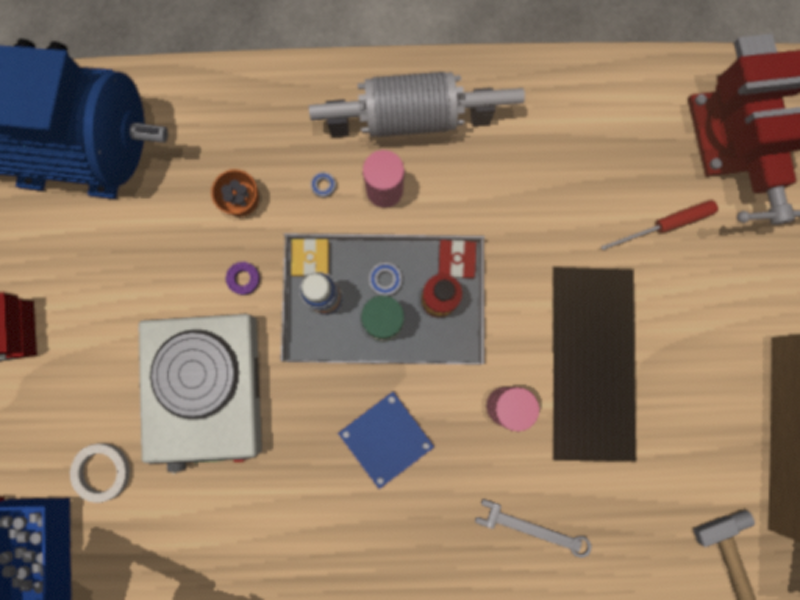

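View pics/side0b.png

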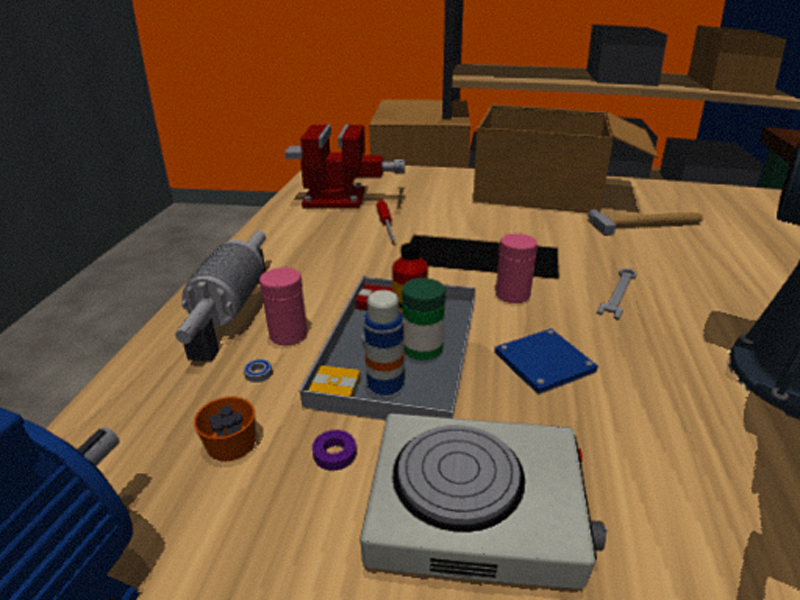

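The top view has +x up and +y to the left. The tray is in the middle, the heater on the left (+y) and the mat on the right (-y). Next I'll enlarge crops to measure.

```bash
python3 - <<'E'
import cv2
im=cv2.imread("pics/top0.png")
def crop(n,r0,r1,c0,c1,k): 
    o=cv2.resize(im[r0:r1,c0:c1],None,fx=k,fy=k,interpolation=cv2.INTER_CUBIC)
    for c in range(c0-c0%-10,c1,10): cv2.putText(o,str(c),((c-c0)*k,8),0,.3,(0,255,255),1);cv2.line(o,((c-c0)*k,10),((c-c0)*k,16),(0,255,255))
    for r in range(r0-r0%-10,r1,10): cv2.putText(o,str(r),(0,(r-r0)*k),0,.3,(0,255,255),1)
    cv2.imwrite(n,o)
crop("pics/tray.png",148,236,178,314,5)
crop("pics/heat.png",196,300,84,172,5)
E
```

```text
(no output)
```

View pics/tray.png

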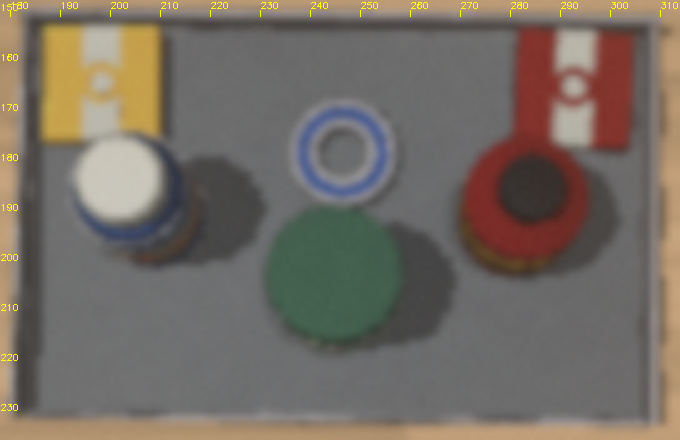

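View pics/heat.png

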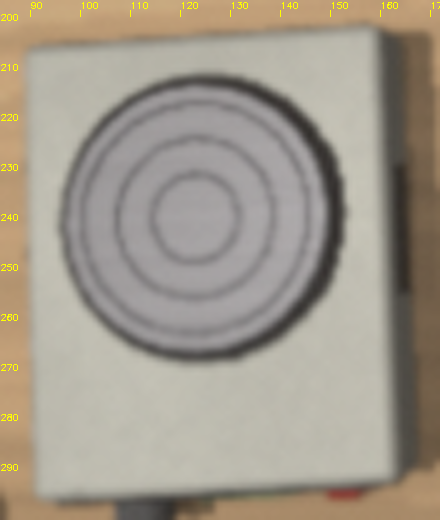

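Tray crop, in full-picture pixels: can cap (201.6,183.4), bottle cap (284.2,185), jar lid (244.4,202) and bearing (246,178). Heater crop: plate centre (122.6,239).

```bash
cat > h.py <<'E'
from rig import bot, vision, workorder
import cv2,numpy as np
np.set_printoptions(precision=4,suppress=True)
F=np.diag([1,-1,-1.])
def unproj(n,px,z):
    m=vision.camera_model(n); T=m["camera_from_world"]; R=T[:3,:3]; C=-R.T@T[:3,3]
    u=cv2.undistortPoints(np.float64([[px]]),m["camera_matrix"],m["dist_coeffs"])[0,0]
    d=R.T@F@[u[0],u[1],1]; return C+d*(z-C[2])/d[2]
def proj(n,P):
    m=vision.camera_model(n); T=m["camera_from_world"]; P=np.atleast_2d(P)@T[:3,:3].T@F+F@T[:3,3]
    return cv2.projectPoints(P,np.zeros(3),np.zeros(3),m["camera_matrix"],m["dist_coeffs"])[0][:,0]
def circ(c,r,z):
    t=np.linspace(0,2*np.pi,60); return np.c_[c[0]+r*np.cos(t),c[1]+r*np.sin(t),0*t+z]
def cap(n,f,rings=(),roi=None,k=1):
    im=vision.capture(n)[:,:,::-1].copy(); return draw(n,im,f,rings,roi,k)
def draw(n,im,f,rings=(),roi=None,k=1):
    r0,r1,c0,c1=roi or (0,384,0,512)
    o=cv2.resize(im[r0:r1,c0:c1],None,fx=k,fy=k,interpolation=cv2.INTER_CUBIC)
    for c,r,z in rings:
        p=(proj(n,circ(c,r,z))-[c0-.5,r0-.5])*k; cv2.polylines(o,[p.round().astype(int)],True,(255,255,0),1)
    cv2.imwrite(f,o)
E
cat > m.py <<'E'
from h import *
P={k:unproj("top",p,z) for k,p,z in [("can",(201.6,183.4),.143),("bottle",(284.2,185),.128),("jar",(244.4,202),.108),("bearing",(246,178),.018),("heater",(122.6,239),.070)]}
RG=[(P["can"],.0195,.143),(P["can"],.0255,.003),(P["can"],.0255,.108),(P["bottle"],.0145,.128),(P["bottle"],.028,.095),(P["bottle"],.028,.003),(P["jar"],.03,.108),(P["jar"],.03,.003),(P["bearing"],.026,.018),(P["bearing"],.0125,.018),(P["heater"],.06,.07)]
E
python3 - <<'E'
from m import *
for k in P: print(k,P[k][:2])
print("mat",[unproj("top",np.array(p)/1.5625-.2,.004)[:2] for p in [(553,267),(633,269),(636,461),(553,460)]])
print("tray",[unproj("top",(p[0]/5+177.6,p[1]/5+147.6),z)[:2] for p,z in [((20,15),.03),((660,15),.03),((15,413),.012),((655,423),.012)]])
draw("top",cv2.imread("pics/top0.png"),"pics/ot.png",RG,(140,300,84,314),3)
draw("side",cv2.imread("pics/side0.png"),"pics/os.png",RG,(150,384,180,390),3)
a=cv2.imread("pics/ot.png");b=cv2.imread("pics/os.png")
b=cv2.imread("pics/os.png")[:600];cv2.imwrite("pics/os.png",b);print(a.shape,b.shape)
E
```

```text
can [0.599  0.1059]
bottle [ 0.5933 -0.0685]
jar [0.5609 0.0176]
bearing [0.6274 0.0142]
heater [0.4873 0.2955]
mat [array([ 0.6412, -0.251 ]), array([ 0.635 , -0.3788]), array([ 0.3375, -0.3638]), array([ 0.3437, -0.2354])]
tray [array([0.6963, 0.1676]), array([ 0.6884, -0.1405]), array([0.506 , 0.1738]), array([ 0.4936, -0.1322])]
(480, 690, 3) (600, 630, 3)
```

View pics/ot.png

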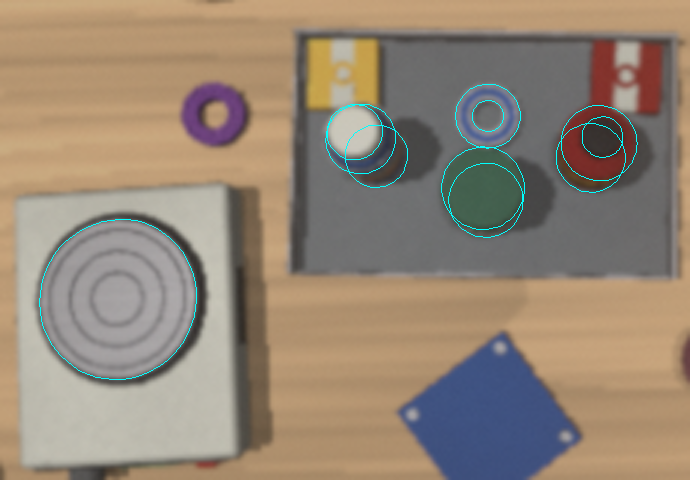

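View pics/os.png

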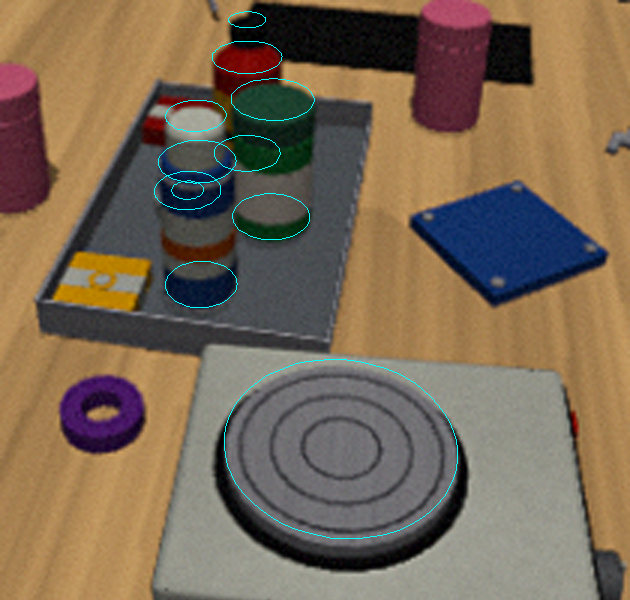

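Overlays agree to about 2 mm. The plan is to keep one yaw throughout, closing along world y. The order out is bottle, then can, then jar, and the reverse order back. First I'll work out the move to above the bottle.

```bash
cat > g.py <<'E'
import sys; from h import *
from scipy.spatial.transform import Rotation as Ro
s=bot.read_state(); R=s["tcp_rot"]; p=s["position"]
D=np.diag([-1.,1,-1]) 
t=np.array([float(a) for a in sys.argv[1:4]])
print("t",s["time_s"],"pos",p*1e3,"shift mm",R.T@(t-p)*1e3,"rotvec",Ro.from_matrix(R.T@D).as_rotvec(),"F",s["force"],"open",s["opening"],"grip",s["grasp_force"])
E
python3 g.py .593 -.0685 .22; python3 -c "
from h import *
print(unproj('top',(329.6,261),.105))"
```

```text
t 0.1 pos [172.2956 600.1376 229.6491] shift mm [-589.0066 -526.4247   10.4811] rotvec [-0.0019 -0.0006 -0.2798] F [-0.5097 -0.4129  0.1643] open 1.003950759215695 grip 0.0
[ 0.4292 -0.1624  0.105 ]
```

```bash
python3 -m handwheel '[{"delta_rot":[0,0,-0.06],"xyz":[-30,-27,0],"hand":-0.72},{"delta_rot":[0,0,-0.12],"xyz":[-70,-63,0],"hand":-0.72},{"delta_rot":[0,0,-0.18],"xyz":[-110,-98,0],"hand":-0.72},{"delta_rot":[-0.001,0,-0.24],"xyz":[-150,-134,0],"hand":-0.72},{"delta_rot":[-0.002,-0.001,-0.28],"xyz":[-190,-170,0],"hand":-0.72}]'; python3 g.py .593 -.0685 .22
```

```text
time_s: 0.72
position: [0.3088, 0.3833, 0.2303]
tcp_rot: [[-1.0, -0.002, 0.001], [-0.002, 1.0, 0.002], [-0.001, 0.002, -1.0]]
force: [0.8, -1.1, 0.8]
opening: 0.858
grasp_force: 0.0
t 0.725 pos [308.7605 383.2563 230.3234] shift mm [-283.2872 -452.3627    9.9404] rotvec [0.0016 0.0011 0.0021] F [ 0.814  -1.0637  0.8319] open 0.8578753165318558 grip 0.0
```

```bash
python3 -m handwheel '[{"delta_rot":[0,0,0],"xyz":[-28,-45,0],"hand":-0.72},{"delta_rot":[0,0,0],"xyz":[-56,-90,0],"hand":-0.72},{"delta_rot":[0,0,0],"xyz":[-84,-135,0],"hand":-0.72},{"delta_rot":[0,0,0],"xyz":[-112,-180,0],"hand":-0.72},{"delta_rot":[0,0,0],"xyz":[-140,-225,0],"hand":-0.72}]' >/dev/null; python3 -m handwheel '[{"delta_rot":[0,0,0],"xyz":[-28,-45,0],"hand":-0.72},{"delta_rot":[0,0,0],"xyz":[-56,-90,0],"hand":-0.72},{"delta_rot":[0,0,0],"xyz":[-84,-135,0],"hand":-0.72},{"delta_rot":[0,0,0],"xyz":[-112,-180,0],"hand":-0.72},{"delta_rot":[0,0,0],"xyz":[-140,-225,0],"hand":-0.72}]' ; python3 g.py .593 -.0685 .073
```

```text
time_s: 1.98
position: [0.5888, -0.0666, 0.2297]
tcp_rot: [[-1.0, 0.0, 0.0], [0.0, 1.0, 0.002], [-0.0, 0.002, -1.0]]
force: [0.9, 0.6, 0.1]
opening: 0.863
grasp_force: 0.0
t 1.975 pos [588.7672 -66.6364 229.6573] shift mm [ -4.1573  -2.2246 156.6546] rotvec [ 0.0023  0.0005 -0.0001] F [0.9092 0.6408 0.1431] open 0.8627328449440033 grip 0.0
```

```bash
python3 -m handwheel '[{"delta_rot":[0.002,0,0],"xyz":[-2,-1,35],"hand":-0.72},{"delta_rot":[0.002,0,0],"xyz":[-4,-2,75],"hand":-0.72},{"delta_rot":[0.002,0,0],"xyz":[-4,-2,115],"hand":-0.72},{"delta_rot":[0.002,0,0],"xyz":[-4,-2,145],"hand":-0.72},{"delta_rot":[0.002,0,0],"xyz":[-4,-2,156],"hand":-0.72}]' ; python3 -m handwheel '[{"delta_rot":[0,0,0],"xyz":[0,0,0],"hand":-0.72},{"delta_rot":[0,0,0],"xyz":[0,0,0],"hand":-0.5},{"delta_rot":[0,0,0],"xyz":[0,0,0],"hand":-0.3},{"delta_rot":[0,0,0],"xyz":[0,0,0],"hand":0},{"delta_rot":[0,0,0],"xyz":[0,0,0],"hand":1}]'; python3 g.py .593 -.0685 .073;  python3 - <<'E'
from h import *
cap("top","pics/g1.png",roi=(130,260,180,340),k=4); 
im=vision.capture("side")[100:260,150:350,::-1]
cv2.imwrite("pics/g1.png",np.vstack([cv2.resize(cv2.imread("pics/g1.png"),(400,300)),cv2.resize(im,(400,300))]))
E
```

```text
time_s: 2.6
position: [0.5909, -0.0664, 0.0718]
tcp_rot: [[-1.0, -0.0, -0.003], [-0.0, 1.0, 0.001], [0.003, 0.001, -1.0]]
force: [-0.1, -0.4, 0.7]
opening: 0.86
grasp_force: 0.0
time_s: 3.22
position: [0.5931, -0.0668, 0.0751]
tcp_rot: [[-1.0, -0.0, 0.003], [-0.0, 1.0, -0.0], [-0.003, -0.0, -1.0]]
force: [-0.0, 0.7, 5.5]
opening: 0.634
grasp_force: 30.0
t 3.225 pos [593.1281 -66.8142  75.081 ] shift mm [ 0.1344 -1.685   2.0813] rotvec [-0.0004  0.003   0.0001] F [-0.0193  0.733   5.5077] open 0.6343202718816373 grip 29.991348623880185
```

View pics/g1.png

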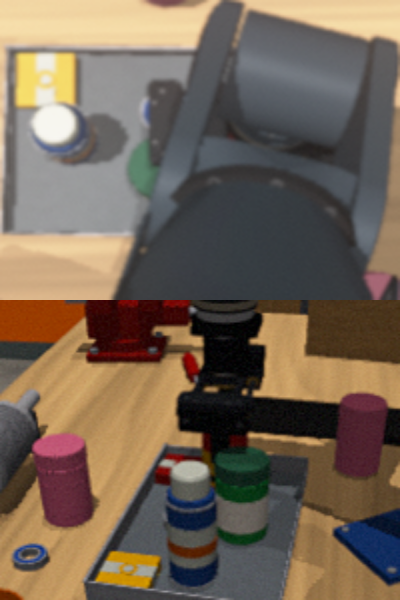

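The bottle is gripped (opening about 55 mm). I'll lift it and carry it to the mat's back spot.

```bash
python3 g.py .593 -.0668 .073; python3 -m handwheel '[{"delta_rot":[0,0,0],"xyz":[0,0,-8],"hand":1},{"delta_rot":[0,0,0],"xyz":[0,0,-30],"hand":1},{"delta_rot":[0,0,0],"xyz":[0,0,-60],"hand":1},{"delta_rot":[0,0,0],"xyz":[0,-10,-88],"hand":1},{"delta_rot":[0,0,0],"xyz":[0,-30,-100],"hand":1}]' ; python3 -m handwheel '[{"delta_rot":[0,0,0],"xyz":[1,-40,0],"hand":1},{"delta_rot":[0,0,0],"xyz":[3,-85,0],"hand":1},{"delta_rot":[0,0,0],"xyz":[5,-130,0],"hand":1},{"delta_rot":[0,0,0],"xyz":[7,-170,0],"hand":1},{"delta_rot":[0,0,0],"xyz":[7,-200,0],"hand":1}]'; python3 -m handwheel '[{"delta_rot":[0,0,0],"xyz":[0,-10,0],"hand":1},{"delta_rot":[0,0,0],"xyz":[0,-15,0],"hand":1},{"delta_rot":[0,0,0],"xyz":[0,-15,25],"hand":1},{"delta_rot":[0,0,0],"xyz":[0,-15,50],"hand":1},{"delta_rot":[0,0,0],"xyz":[0,-15,60],"hand":1}]';python3 g.py .586 -.312 .076
```

```text
t 3.325 pos [593.144  -66.8108  75.0896] shift mm [0.1502 0.0116 2.0891] rotvec [-0.0004  0.003   0.0001] F [-0.1333  1.8795  5.8756] open 0.6278816625431254 grip 29.991127654211596
time_s: 3.95
position: [0.5926, -0.097, 0.1753]
tcp_rot: [[-1.0, -0.002, 0.003], [-0.002, 1.0, -0.001], [-0.003, -0.001, -1.0]]
force: [0.3, -0.9, -3.5]
opening: 0.629
grasp_force: 30.0
time_s: 4.58
position: [0.5839, -0.2996, 0.1727]
tcp_rot: [[-1.0, 0.002, -0.001], [0.002, 1.0, 0.001], [0.001, 0.001, -1.0]]
force: [0.2, -0.2, -2.7]
opening: 0.629
grasp_force: 30.0
time_s: 5.2
position: [0.5844, -0.3096, 0.1122]
tcp_rot: [[-1.0, -0.002, -0.002], [-0.002, 1.0, 0.003], [0.002, 0.003, -1.0]]
force: [0.3, -0.3, -3.3]
opening: 0.635
grasp_force: 30.0
t 5.2 pos [ 584.4344 -309.619   112.2468] shift mm [-1.643  -2.4881 36.2362] rotvec [ 0.0029 -0.0022  0.0016] F [ 0.2747 -0.2517 -3.3057] open 0.6352758749428606 grip 29.995340349851176
```

```bash
python3 -m handwheel '[{"delta_rot":[0.002,-0.002,0.001],"xyz":[-1,-2,14],"hand":1},{"delta_rot":[0.002,-0.002,0.001],"xyz":[-1,-2,26],"hand":1},{"delta_rot":[0.002,-0.002,0.001],"xyz":[-1,-2,32],"hand":1},{"delta_rot":[0.002,-0.002,0.001],"xyz":[-1,-2,34.5],"hand":1},{"delta_rot":[0.002,-0.002,0.001],"xyz":[-1,-2,34.5],"hand":1}]' ;python3 g.py .586 -.312 .076;  python3 -m handwheel '[{"delta_rot":[0,0,0],"xyz":[0,0,0.5],"hand":1},{"delta_rot":[0,0,0],"xyz":[0,0,1],"hand":1},{"delta_rot":[0,0,0],"xyz":[0,0,1.5],"hand":1},{"delta_rot":[0,0,0],"xyz":[0,0,1.5],"hand":1},{"delta_rot":[0,0,0],"xyz":[0,0,1.5],"hand":1}]';python3 g.py .586 -.312 .076
```

```text
time_s: 5.82
position: [0.5867, -0.314, 0.0798]
tcp_rot: [[-1.0, 0.001, 0.004], [0.001, 1.0, -0.002], [-0.004, -0.002, -1.0]]
force: [0.0, -0.2, -3.8]
opening: 0.633
grasp_force: 30.0
t 5.825 pos [ 586.6771 -313.984    79.7863] shift mm [0.6923 1.9923 3.7792] rotvec [-0.0024  0.0036 -0.0009] F [ 0.0368 -0.2372 -3.8133] open 0.6329056552378379 grip 29.99523760168813
time_s: 6.45
position: [0.5865, -0.3138, 0.0781]
tcp_rot: [[-1.0, 0.001, 0.003], [0.001, 1.0, -0.002], [-0.003, -0.002, -1.0]]
force: [-0.3, -0.1, -3.7]
opening: 0.632
grasp_force: 30.0
t 6.45 pos [ 586.539  -313.8097   78.0933] shift mm [0.547  1.8137 2.0878] rotvec [-0.0021  0.0032 -0.0008] F [-0.3155 -0.148  -3.6925] open 0.6320885827602035 grip 29.9951556668384
```

```bash
python3 -m handwheel '[{"delta_rot":[0,0,0],"xyz":[0,0,0.5],"hand":1},{"delta_rot":[0,0,0],"xyz":[0,0,1],"hand":1},{"delta_rot":[0,0,0],"xyz":[0,0,1.5],"hand":1},{"delta_rot":[0,0,0],"xyz":[0,0,2],"hand":1},{"delta_rot":[0,0,0],"xyz":[0,0,2],"hand":1}]'
```

```text
time_s: 7.08
position: [0.5866, -0.3138, 0.0762]
tcp_rot: [[-1.0, 0.001, 0.003], [0.001, 1.0, -0.002], [-0.003, -0.002, -1.0]]
force: [0.1, -0.1, -3.3]
opening: 0.632
grasp_force: 30.0
```

```bash
python3 -m handwheel '[{"delta_rot":[0,0,0],"xyz":[0,0,0.4],"hand":1},{"delta_rot":[0,0,0],"xyz":[0,0,0.7],"hand":1},{"delta_rot":[0,0,0],"xyz":[0,0,1],"hand":1},{"delta_rot":[0,0,0],"xyz":[0,0,1],"hand":1},{"delta_rot":[0,0,0],"xyz":[0,0,1],"hand":1}]'
```

```text
time_s: 7.7
position: [0.5867, -0.3138, 0.0761]
tcp_rot: [[-1.0, 0.001, 0.004], [0.001, 1.0, -0.002], [-0.004, -0.002, -1.0]]
force: [-0.7, 1.0, 4.7]
opening: 0.633
grasp_force: 30.0
```

Contact at z = 76.1, as predicted. I'll release, rise and go to the can.

```bash
python3 -m handwheel '[{"delta_rot":[0,0,0],"xyz":[0,0,0],"hand":-0.2},{"delta_rot":[0,0,0],"xyz":[0,0,0],"hand":-0.5},{"delta_rot":[0,0,0],"xyz":[0,0,0],"hand":-0.72},{"delta_rot":[0,0,0],"xyz":[0,0,-5],"hand":-0.72},{"delta_rot":[0,0,0],"xyz":[0,0,-30],"hand":-0.72}]'; python3 -m handwheel '[{"delta_rot":[0,0,0],"xyz":[0,0,-40],"hand":-0.72},{"delta_rot":[0,0,0],"xyz":[0,0,-90],"hand":-0.72},{"delta_rot":[0,0,0],"xyz":[0,10,-130],"hand":-0.72},{"delta_rot":[0,0,0],"xyz":[-2,45,-130],"hand":-0.72},{"delta_rot":[0,0,0],"xyz":[-4,95,-130],"hand":-0.72}]';python3 -m handwheel '[{"delta_rot":[0,0,0],"xyz":[-2,55,0],"hand":-0.72},{"delta_rot":[0,0,0],"xyz":[-4,115,0],"hand":-0.72},{"delta_rot":[0,0,0],"xyz":[-6,175,0],"hand":-0.72},{"delta_rot":[0,0,0],"xyz":[-8,235,0],"hand":-0.72},{"delta_rot":[0,0,0],"xyz":[-8,295,0],"hand":-0.72}]'; python3 -m handwheel '[{"delta_rot":[0,0,0],"xyz":[0,20,0],"hand":-0.72},{"delta_rot":[0,0,0],"xyz":[0,28,0],"hand":-0.72},{"delta_rot":[0,0,0],"xyz":[0,28,0],"hand":-0.72},{"delta_rot":[0,0,0],"xyz":[0,28,0],"hand":-0.72},{"delta_rot":[0,0,0],"xyz":[0,28,0],"hand":-0.72}]';python3 g.py .599 .1059 .087
python3 -c "
from h import *
cap('top','pics/a.png',roi=(160,304,340,420),k=4)"
```

```text
time_s: 8.32
position: [0.5854, -0.3131, 0.1037]
tcp_rot: [[-1.0, 0.001, 0.0], [0.001, 1.0, 0.0], [-0.0, 0.0, -1.0]]
force: [0.2, 0.5, 0.9]
opening: 0.852
grasp_force: 0.0
time_s: 8.95
position: [0.5906, -0.2191, 0.2361]
tcp_rot: [[-1.0, 0.003, 0.006], [0.003, 1.0, -0.004], [-0.006, -0.004, -1.0]]
force: [0.3, 0.4, -0.2]
opening: 0.857
grasp_force: 0.0
time_s: 9.57
position: [0.5986, 0.0783, 0.2347]
tcp_rot: [[-1.0, 0.001, 0.004], [0.001, 1.0, -0.002], [-0.004, -0.002, -1.0]]
force: [0.7, 0.8, -0.4]
opening: 0.862
grasp_force: 0.0
time_s: 10.2
position: [0.5986, 0.1031, 0.2342]
tcp_rot: [[-1.0, 0.003, 0.003], [0.003, 1.0, -0.002], [-0.003, -0.002, -1.0]]
force: [-0.3, 0.3, -0.3]
opening: 0.86
grasp_force: 0.0
t 10.2 pos [598.6155 103.063  234.2295] shift mm [  0.1029   3.1883 147.2228] rotvec [-0.0024  0.0033 -0.0028] F [-0.2822  0.2902 -0.2857] open 0.8603906971779811 grip 0.0
```

View pics/a.png

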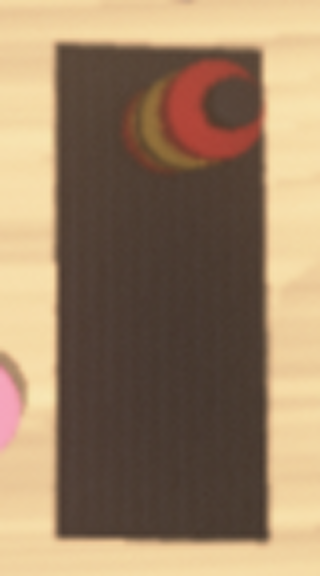

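The bottle stands upright near the back of the mat, cap at pixel (397.6,185.1). I'll use it to check the camera offset, then take the can.

```bash
python3 -c "
from h import *
print(unproj('top',(397.6,185.1),.129), proj('top',[.5867,-.3138,.129]))"
python3 -m handwheel '[{"delta_rot":[-0.002,0.003,-0.002],"xyz":[0,1,35],"hand":-0.72},{"delta_rot":[-0.002,0.003,-0.002],"xyz":[0,2.5,75],"hand":-0.72},{"delta_rot":[-0.002,0.003,-0.002],"xyz":[0,2.5,110],"hand":-0.72},{"delta_rot":[-0.002,0.003,-0.002],"xyz":[0,2.5,136],"hand":-0.72},{"delta_rot":[-0.002,0.003,-0.002],"xyz":[0,2.5,147],"hand":-0.72}]'; python3 -m handwheel '[{"delta_rot":[0,0,0],"xyz":[0,0,0],"hand":-0.72},{"delta_rot":[0,0,0],"xyz":[0,0,0],"hand":-0.72},{"delta_rot":[0,0,0],"xyz":[0,0,0],"hand":-0.72},{"delta_rot":[0,0,0],"xyz":[0,0,0],"hand":-0.72},{"delta_rot":[0,0,0],"xyz":[0,0,0],"hand":-0.72}]';python3 g.py .599 .1059 .087
```

```text
[ 0.5868 -0.3125  0.129 ] [[398.1872 185.1424]]
time_s: 10.88
position: [0.598, 0.1061, 0.0856]
tcp_rot: [[-1.0, -0.0, -0.003], [-0.0, 1.0, -0.0], [0.003, -0.0, -1.0]]
force: [0.2, -0.3, -0.6]
opening: 0.858
grasp_force: 0.0
time_s: 11.5
position: [0.599, 0.1067, 0.0877]
tcp_rot: [[-1.0, -0.001, 0.001], [-0.001, 1.0, -0.0], [-0.001, -0.0, -1.0]]
force: [0.6, -0.6, 0.3]
opening: 0.858
grasp_force: 0.0
t 11.5 pos [599.0423 106.7109  87.674 ] shift mm [ 0.044  -0.8108  0.6741] rotvec [-0.0002  0.001   0.0013] F [ 0.5914 -0.6016  0.3082] open 0.8580187424889992 grip 0.0
```

```bash
python3 -m handwheel '[{"delta_rot":[0,0,0],"xyz":[0,-1.2,0],"hand":-0.6},{"delta_rot":[0,0,0],"xyz":[0,-1.2,0],"hand":-0.4},{"delta_rot":[0,0,0],"xyz":[0,-1.2,0],"hand":-0.2},{"delta_rot":[0,0,0],"xyz":[0,-1.2,0],"hand":0.1},{"delta_rot":[0,0,0],"xyz":[0,-1.2,0],"hand":1}]'; python3 -m handwheel '[{"delta_rot":[0,0,0],"xyz":[0,0,0],"hand":1},{"delta_rot":[0,0,0],"xyz":[0,0,0],"hand":1},{"delta_rot":[0,0,0],"xyz":[0,0,-6],"hand":1},{"delta_rot":[0,0,0],"xyz":[0,0,-25],"hand":1},{"delta_rot":[0,0,0],"xyz":[0,0,-55],"hand":1}]';python3 g.py .488 -.308 .23
```

```text
time_s: 12.12
position: [0.5989, 0.1056, 0.0872]
tcp_rot: [[-1.0, -0.001, 0.0], [-0.001, 1.0, -0.0], [-0.0, -0.0, -1.0]]
force: [0.2, 0.4, -0.5]
opening: 0.576
grasp_force: 29.8
time_s: 12.75
position: [0.5976, 0.1052, 0.1417]
tcp_rot: [[-1.0, -0.001, -0.003], [-0.001, 1.0, -0.0], [0.003, -0.0, -1.0]]
force: [0.4, -1.1, -3.1]
opening: 0.575
grasp_force: 29.8
t 12.75 pos [597.6184 105.2402 141.7196] shift mm [ 110.401  -413.1551  -87.7013] rotvec [-0.0005 -0.0034  0.0012] F [ 0.427  -1.0612 -3.1344] open 0.5752599409395899 grip 29.810275906439756
```

```bash
python3 -m handwheel '[{"delta_rot":[0,0,0],"xyz":[0,0,-30],"hand":1},{"delta_rot":[0,0,0],"xyz":[0,0,-60],"hand":1},{"delta_rot":[0,0,0],"xyz":[2,-8,-85],"hand":1},{"delta_rot":[0,0,0],"xyz":[8,-30,-87],"hand":1},{"delta_rot":[0,0,0],"xyz":[18,-68,-87],"hand":1}]'; python3 -m handwheel '[{"delta_rot":[0,0,0],"xyz":[13,-48,0],"hand":1},{"delta_rot":[0,0,0],"xyz":[26,-98,0],"hand":1},{"delta_rot":[0,0,0],"xyz":[40,-150,0],"hand":1},{"delta_rot":[0,0,0],"xyz":[53,-200,0],"hand":1},{"delta_rot":[0,0,0],"xyz":[66,-248,0],"hand":1}]'; python3 -m handwheel '[{"delta_rot":[0,0,0],"xyz":[11,-40,0],"hand":1},{"delta_rot":[0,0,0],"xyz":[19,-70,0],"hand":1},{"delta_rot":[0,0,0],"xyz":[25,-90,0],"hand":1},{"delta_rot":[0,0,0],"xyz":[26,-97,10],"hand":1},{"delta_rot":[0,0,0],"xyz":[26,-97,35],"hand":1}]'; python3 -m handwheel '[{"delta_rot":[0,0,0],"xyz":[0,0,35],"hand":1},{"delta_rot":[0,0,0],"xyz":[0,0,60],"hand":1},{"delta_rot":[0,0,0],"xyz":[0,0,75],"hand":1},{"delta_rot":[0,0,0],"xyz":[0,0,80],"hand":1},{"delta_rot":[0,0,0],"xyz":[0,0,80],"hand":1}]';python3 g.py .489 -.309 .0885
```

```text
time_s: 13.38
position: [0.5808, 0.0375, 0.23]
tcp_rot: [[-1.0, -0.004, 0.002], [-0.004, 1.0, -0.001], [-0.002, -0.001, -1.0]]
force: [-0.6, -0.0, -2.1]
opening: 0.582
grasp_force: 29.8
time_s: 14.0
position: [0.5142, -0.2122, 0.2294]
tcp_rot: [[-1.0, -0.001, -0.0], [-0.001, 1.0, -0.0], [0.0, -0.0, -1.0]]
force: [-0.1, -0.2, -1.2]
opening: 0.578
grasp_force: 29.8
time_s: 14.62
position: [0.49, -0.308, 0.1945]
tcp_rot: [[-1.0, -0.001, 0.002], [-0.001, 1.0, -0.002], [-0.002, -0.002, -1.0]]
force: [-0.5, 0.5, -2.2]
opening: 0.577
grasp_force: 29.8
time_s: 15.25
position: [0.4897, -0.3076, 0.1145]
tcp_rot: [[-1.0, -0.002, 0.001], [-0.002, 1.0, -0.0], [-0.001, -0.0, -1.0]]
force: [0.6, 0.5, -0.9]
opening: 0.579
grasp_force: 29.8
t 15.25 pos [ 489.7218 -307.5518  114.4632] shift mm [ 0.7394 -1.4373 25.9633] rotvec [-0.0004  0.0006  0.0016] F [ 0.6156  0.4745 -0.8834] open 0.5790261290215567 grip 29.81013287684391
```

```bash
python3 -m handwheel '[{"delta_rot":[0,0,0],"xyz":[0.5,-1,10],"hand":1},{"delta_rot":[0,0,0],"xyz":[0.5,-1,18],"hand":1},{"delta_rot":[0,0,0],"xyz":[0.5,-1,23],"hand":1},{"delta_rot":[0,0,0],"xyz":[0.5,-1,25],"hand":1},{"delta_rot":[0,0,0],"xyz":[0.5,-1,25.5],"hand":1}]';python3 -m handwheel '[{"delta_rot":[0,0,0],"xyz":[0,0,0],"hand":1},{"delta_rot":[0,0,0],"xyz":[0,0,0.3],"hand":1},{"delta_rot":[0,0,0],"xyz":[0,0,0.6],"hand":1},{"delta_rot":[0,0,0],"xyz":[0,0,0.6],"hand":1},{"delta_rot":[0,0,0],"xyz":[0,0,0.6],"hand":1}]'
```

```text
time_s: 15.88
position: [0.4889, -0.3087, 0.0887]
tcp_rot: [[-1.0, -0.001, 0.0], [-0.001, 1.0, -0.0], [-0.0, -0.0, -1.0]]
force: [-0.1, 0.5, -1.8]
opening: 0.577
grasp_force: 29.8
time_s: 16.5
position: [0.4889, -0.3087, 0.0883]
tcp_rot: [[-1.0, -0.001, 0.0], [-0.001, 1.0, -0.0], [-0.0, -0.0, -1.0]]
force: [-0.6, 0.4, -1.5]
opening: 0.579
grasp_force: 29.8
```

```bash
python3 -m handwheel '[{"delta_rot":[0,0,0],"xyz":[0,0,0.4],"hand":1},{"delta_rot":[0,0,0],"xyz":[0,0,0.8],"hand":1},{"delta_rot":[0,0,0],"xyz":[0,0,0.8],"hand":1},{"delta_rot":[0,0,0],"xyz":[0,0,0.8],"hand":1},{"delta_rot":[0,0,0],"xyz":[0,0,0.8],"hand":1}]';python3 -m handwheel '[{"delta_rot":[0,0,0],"xyz":[0,0,0],"hand":-0.2},{"delta_rot":[0,0,0],"xyz":[0,0,0],"hand":-0.5},{"delta_rot":[0,0,0],"xyz":[0,0,0],"hand":-0.9},{"delta_rot":[0,0,0],"xyz":[0,0,-5],"hand":-0.9},{"delta_rot":[0,0,0],"xyz":[0,0,-30],"hand":-0.9}]'; python3 -m handwheel '[{"delta_rot":[0,0,0],"xyz":[0,0,-40],"hand":-0.9},{"delta_rot":[0,0,0],"xyz":[0,0,-90],"hand":-0.9},{"delta_rot":[0,0,0],"xyz":[-2,10,-115],"hand":-0.9},{"delta_rot":[0,0,0],"xyz":[-8,40,-115],"hand":-0.9},{"delta_rot":[0,0,0],"xyz":[-18,85,-115],"hand":-0.9}]'; python3 -m handwheel '[{"delta_rot":[0,0,0],"xyz":[-12,55,0],"hand":-0.9},{"delta_rot":[0,0,0],"xyz":[-24,110,0],"hand":-0.9},{"delta_rot":[0,0,0],"xyz":[-36,165,0],"hand":-0.9},{"delta_rot":[0,0,0],"xyz":[-48,215,0],"hand":-0.9},{"delta_rot":[0,0,0],"xyz":[-54,242,0],"hand":-0.9}]';python3 g.py .561 .0165 .07
python3 -c "
from h import *
cap('top','pics/a2.png',[((.5867,-.3138),.0145,.129),((.4889,-.3087),.0195,.144)],roi=(140,304,180,420),k=3)"
```

```text
time_s: 17.12
position: [0.4892, -0.3087, 0.0881]
tcp_rot: [[-1.0, -0.001, 0.001], [-0.001, 1.0, -0.001], [-0.001, -0.001, -1.0]]
force: [-0.8, 2.1, 5.6]
opening: 0.582
grasp_force: 29.8
time_s: 17.75
position: [0.4879, -0.308, 0.1164]
tcp_rot: [[-1.0, -0.001, -0.003], [-0.001, 1.0, 0.002], [0.003, 0.002, -1.0]]
force: [-0.0, 0.4, 0.4]
opening: 0.921
grasp_force: 0.0
time_s: 18.38
position: [0.5071, -0.2241, 0.2333]
tcp_rot: [[-1.0, 0.001, 0.002], [0.001, 1.0, -0.002], [-0.002, -0.002, -1.0]]
force: [-0.3, 1.0, 0.3]
opening: 0.946
grasp_force: 0.0
time_s: 19.0
position: [0.5606, 0.021, 0.2327]
tcp_rot: [[-1.0, -0.004, 0.001], [-0.004, 1.0, 0.0], [-0.001, 0.0, -1.0]]
force: [0.1, 0.2, -0.3]
opening: 0.951
grasp_force: 0.0
t 19.0 pos [560.6209  21.0269 232.6812] shift mm [ -0.2315  -4.5313 162.6813] rotvec [0.     0.0008 0.0037] F [ 0.0775  0.2422 -0.2613] open 0.9511454436573811 grip 0.0
```

View pics/a2.png

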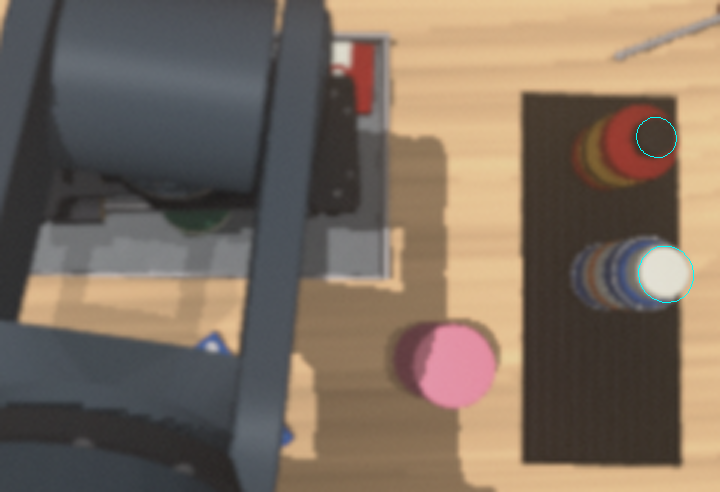

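Both stand upright on the mat, at bottle cap (398,185) and can cap (401,231). Now the jar.

```bash
python3 -m handwheel '[{"delta_rot":[0,0,0.003],"xyz":[0,-2,35],"hand":-0.9},{"delta_rot":[0,0,0.003],"xyz":[0,-4,75],"hand":-0.9},{"delta_rot":[0,0,0.003],"xyz":[0,-4,115],"hand":-0.9},{"delta_rot":[0,0,0.003],"xyz":[0,-4,148],"hand":-0.9},{"delta_rot":[0,0,0.003],"xyz":[0,-4,162],"hand":-0.9}]'; python3 -m handwheel '[{"delta_rot":[0,0,0],"xyz":[0,0,0],"hand":-0.9},{"delta_rot":[0,0,0],"xyz":[0,0,0],"hand":-0.9},{"delta_rot":[0,0,0],"xyz":[0,0,0],"hand":-0.9},{"delta_rot":[0,0,0],"xyz":[0,0,0],"hand":-0.9},{"delta_rot":[0,0,0],"xyz":[0,0,0],"hand":-0.9}]';python3 g.py .561 .017 .07
```

```text
time_s: 19.68
position: [0.5595, 0.0142, 0.0687]
tcp_rot: [[-1.0, 0.002, -0.003], [0.002, 1.0, 0.0], [0.003, 0.0, -1.0]]
force: [-0.3, -0.4, 0.1]
opening: 0.945
grasp_force: 0.0
time_s: 20.3
position: [0.5607, 0.0144, 0.0709]
tcp_rot: [[-1.0, 0.002, 0.001], [0.002, 1.0, -0.0], [-0.001, -0.0, -1.0]]
force: [-0.7, 0.4, -0.8]
opening: 0.951
grasp_force: 0.0
t 20.3 pos [560.7158  14.3947  70.8586] shift mm [-0.2786  2.6061  0.8581] rotvec [-0.0003  0.0012 -0.0017] F [-0.7473  0.4047 -0.8236] open 0.9506876884517182 grip 0.0
```

Shift +2.5 in y, then close and lift.

```bash
python3 -m handwheel '[{"delta_rot":[0,0,0],"xyz":[0,2.5,0],"hand":-0.7},{"delta_rot":[0,0,0],"xyz":[0,2.5,0],"hand":-0.55},{"delta_rot":[0,0,0],"xyz":[0,2.5,0],"hand":-0.4},{"delta_rot":[0,0,0],"xyz":[0,2.5,0],"hand":-0.2},{"delta_rot":[0,0,0],"xyz":[0,2.5,0],"hand":1}]'; python3 -m handwheel '[{"delta_rot":[0,0,0],"xyz":[0,0,0],"hand":1},{"delta_rot":[0,0,0],"xyz":[0,0,0],"hand":1},{"delta_rot":[0,0,0],"xyz":[0,0,-6],"hand":1},{"delta_rot":[0,0,0],"xyz":[0,0,-25],"hand":1},{"delta_rot":[0,0,0],"xyz":[0,0,-55],"hand":1}]';python3 g.py .391 -.3035 .20
```

```text
time_s: 20.92
position: [0.5605, 0.0172, 0.0704]
tcp_rot: [[-1.0, 0.002, 0.0], [0.002, 1.0, 0.0], [-0.0, 0.0, -1.0]]
force: [-0.0, 1.9, -0.1]
opening: 0.683
grasp_force: 29.9
time_s: 21.55
position: [0.5593, 0.0166, 0.1249]
tcp_rot: [[-1.0, 0.002, -0.003], [0.002, 1.0, -0.0], [0.003, -0.0, -1.0]]
force: [0.4, -0.1, -1.5]
opening: 0.683
grasp_force: 29.9
t 21.55 pos [559.3387  16.587  124.9444] shift mm [ 168.0186 -320.4037  -74.4187] rotvec [-0.0004 -0.0031 -0.0017] F [ 0.3955 -0.0679 -1.4669] open 0.6830468158742159 grip 29.87803973705013
```

```bash
python3 -m handwheel '[{"delta_rot":[0,0,0],"xyz":[0,0,-30],"hand":1},{"delta_rot":[0,0,0],"xyz":[0,0,-60],"hand":1},{"delta_rot":[0,0,0],"xyz":[4,-7,-82],"hand":1},{"delta_rot":[0,0,0],"xyz":[15,-27,-84],"hand":1},{"delta_rot":[0,0,0],"xyz":[33,-61,-84],"hand":1}]'; python3 -m handwheel '[{"delta_rot":[0,0,0],"xyz":[22,-42,0],"hand":1},{"delta_rot":[0,0,0],"xyz":[45,-86,0],"hand":1},{"delta_rot":[0,0,0],"xyz":[69,-132,0],"hand":1},{"delta_rot":[0,0,0],"xyz":[92,-176,0],"hand":1},{"delta_rot":[0,0,0],"xyz":[112,-214,0],"hand":1}]'; python3 -m handwheel '[{"delta_rot":[0,0,0],"xyz":[14,-28,0],"hand":1},{"delta_rot":[0,0,0],"xyz":[22,-42,0],"hand":1},{"delta_rot":[0,0,0],"xyz":[23,-45,0],"hand":1},{"delta_rot":[0,0,0],"xyz":[23,-45,10],"hand":1},{"delta_rot":[0,0,0],"xyz":[23,-45,35],"hand":1}]'; python3 -m handwheel '[{"delta_rot":[0,0,0],"xyz":[0,0,35],"hand":1},{"delta_rot":[0,0,0],"xyz":[0,0,60],"hand":1},{"delta_rot":[0,0,0],"xyz":[0,0,75],"hand":1},{"delta_rot":[0,0,0],"xyz":[0,0,80],"hand":1},{"delta_rot":[0,0,0],"xyz":[0,0,80],"hand":1}]';python3 g.py .391 -.3035 .0715
```

```text
time_s: 22.18
position: [0.5272, -0.0444, 0.21]
tcp_rot: [[-1.0, -0.0, 0.001], [-0.0, 1.0, -0.001], [-0.001, -0.001, -1.0]]
force: [0.2, -0.7, -1.6]
opening: 0.685
grasp_force: 29.9
time_s: 22.8
position: [0.4135, -0.2595, 0.2095]
tcp_rot: [[-1.0, 0.003, -0.0], [0.003, 1.0, -0.001], [0.0, -0.001, -1.0]]
force: [0.0, -0.5, -3.0]
opening: 0.68
grasp_force: 29.9
time_s: 23.42
position: [0.3929, -0.3022, 0.1744]
tcp_rot: [[-1.0, 0.0, 0.002], [0.0, 1.0, -0.002], [-0.002, -0.002, -1.0]]
force: [0.8, 0.0, -2.2]
opening: 0.686
grasp_force: 29.9
time_s: 24.05
position: [0.3923, -0.3027, 0.0945]
tcp_rot: [[-1.0, 0.001, 0.0], [0.001, 1.0, -0.0], [-0.0, -0.0, -1.0]]
force: [0.1, -0.5, -1.0]
opening: 0.683
grasp_force: 29.9
t 24.05 pos [ 392.2575 -302.6846   94.4702] shift mm [ 1.2671 -0.8082 22.97  ] rotvec [-0.0004  0.0005 -0.0012] F [ 0.1144 -0.4892 -1.023 ] open 0.6834922132532312 grip 29.877748136750597
```

```bash
python3 -m handwheel '[{"delta_rot":[0,0,0],"xyz":[0.5,-0.5,9],"hand":1},{"delta_rot":[0,0,0],"xyz":[0.5,-0.5,16],"hand":1},{"delta_rot":[0,0,0],"xyz":[0.5,-0.5,20.5],"hand":1},{"delta_rot":[0,0,0],"xyz":[0.5,-0.5,22],"hand":1},{"delta_rot":[0,0,0],"xyz":[0.5,-0.5,22.5],"hand":1}]';python3 -m handwheel '[{"delta_rot":[0,0,0],"xyz":[0,0,0.3],"hand":1},{"delta_rot":[0,0,0],"xyz":[0,0,0.6],"hand":1},{"delta_rot":[0,0,0],"xyz":[0,0,0.9],"hand":1},{"delta_rot":[0,0,0],"xyz":[0,0,0.9],"hand":1},{"delta_rot":[0,0,0],"xyz":[0,0,0.9],"hand":1}]'
```

```text
time_s: 24.68
position: [0.3914, -0.3033, 0.0718]
tcp_rot: [[-1.0, 0.002, 0.0], [0.002, 1.0, -0.0], [-0.0, -0.0, -1.0]]
force: [0.1, 0.9, -2.2]
opening: 0.68
grasp_force: 29.9
time_s: 25.3
position: [0.3915, -0.3033, 0.0713]
tcp_rot: [[-1.0, 0.002, 0.001], [0.002, 1.0, -0.001], [-0.001, -0.001, -1.0]]
force: [-0.3, 0.4, 2.2]
opening: 0.682
grasp_force: 29.9
```

```bash
python3 -m handwheel '[{"delta_rot":[0,0,0],"xyz":[0,0,0],"hand":-0.3},{"delta_rot":[0,0,0],"xyz":[0,0,0],"hand":-0.6},{"delta_rot":[0,0,0],"xyz":[0,0,0],"hand":-0.9},{"delta_rot":[0,0,0],"xyz":[0,0,-5],"hand":-0.9},{"delta_rot":[0,0,0],"xyz":[0,0,-30],"hand":-0.9}]'; python3 -m handwheel '[{"delta_rot":[0,0,0],"xyz":[0,0,-40],"hand":-0.9},{"delta_rot":[0,0,0],"xyz":[0,0,-80],"hand":-0.9},{"delta_rot":[0,0,0],"xyz":[-5,7,-90],"hand":-0.72},{"delta_rot":[0,0,0],"xyz":[-28,38,-90],"hand":-0.72},{"delta_rot":[0,0,0],"xyz":[-60,80,-90],"hand":-0.72}]'; python3 -m handwheel '[{"delta_rot":[0,0,0],"xyz":[-35,47,0],"hand":-0.72},{"delta_rot":[0,0,0],"xyz":[-70,94,0],"hand":-0.72},{"delta_rot":[0,0,0],"xyz":[-105,141,0],"hand":-0.72},{"delta_rot":[0,0,0],"xyz":[-140,188,0],"hand":-0.72},{"delta_rot":[0,0,0],"xyz":[-170,225,0],"hand":-0.72}]';python3 g.py .627 .0135 .06
python3 -c "
from h import *
cap('side','pics/b.png',[((.6274,.0142),.026,.018),((.5605,.0172),.03,.003)],roi=(100,280,180,380),k=4)"
```

```text
time_s: 25.92
position: [0.3907, -0.3025, 0.1003]
tcp_rot: [[-1.0, 0.002, -0.002], [0.002, 1.0, 0.003], [0.002, 0.003, -1.0]]
force: [0.3, -0.9, 0.3]
opening: 0.943
grasp_force: 0.0
time_s: 26.55
position: [0.4516, -0.2228, 0.1905]
tcp_rot: [[-1.0, 0.005, -0.0], [0.005, 1.0, 0.0], [0.0, 0.0, -1.0]]
force: [0.2, -0.6, 0.7]
opening: 0.867
grasp_force: 0.0
time_s: 27.18
position: [0.6222, 0.0041, 0.1897]
tcp_rot: [[-1.0, 0.0, -0.002], [0.0, 1.0, 0.0], [0.002, 0.0, -1.0]]
force: [0.4, -0.2, -0.4]
opening: 0.857
grasp_force: 0.0
t 27.175 pos [622.1751   4.1425 189.6656] shift mm [ -5.0637   9.3133 129.6597] rotvec [ 0.0004 -0.0019 -0.0003] F [ 0.4433 -0.1567 -0.3528] open 0.8574422756846112 grip 0.0
```

View pics/b.png

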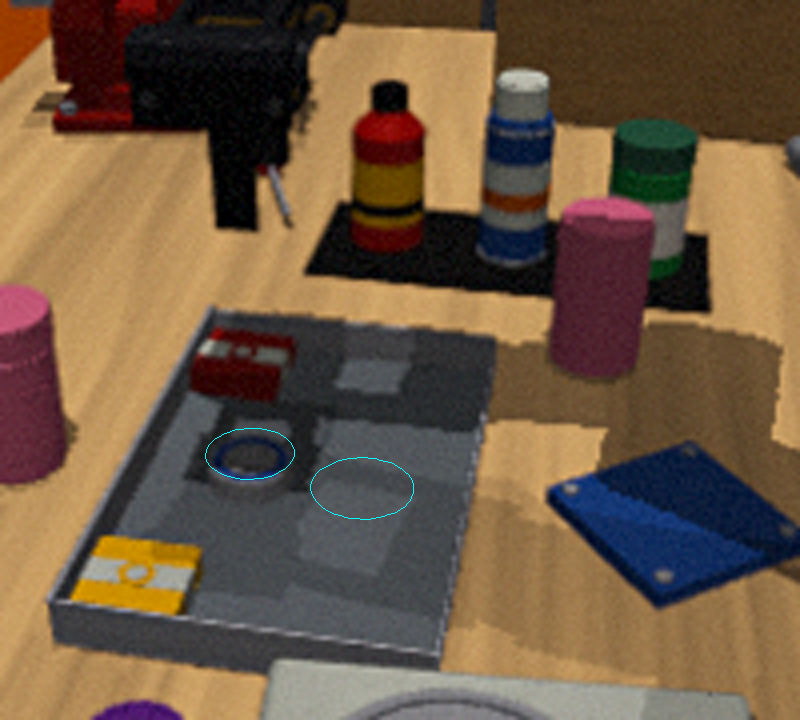

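All three containers stand upright on the mat, and the bearing is clear at about crop pixel (248,460). Now I'll descend to it.

```bash
python3 -m handwheel '[{"delta_rot":[0,0,0],"xyz":[-2,4,25],"hand":-0.72},{"delta_rot":[0,0,0],"xyz":[-5,9,60],"hand":-0.72},{"delta_rot":[0,0,0],"xyz":[-5,9,95],"hand":-0.72},{"delta_rot":[0,0,0],"xyz":[-5,9,120],"hand":-0.72},{"delta_rot":[0,0,0],"xyz":[-5,9,130],"hand":-0.72}]'; python3 -m handwheel '[{"delta_rot":[0,0,0],"xyz":[0,0,10],"hand":-0.72},{"delta_rot":[0,0,0],"xyz":[0,0,20],"hand":-0.72},{"delta_rot":[0,0,0],"xyz":[0,0,28],"hand":-0.72},{"delta_rot":[0,0,0],"xyz":[0,0,30],"hand":-0.72},{"delta_rot":[0,0,0],"xyz":[0,0,30],"hand":-0.72}]';python3 g.py .627 .0135 .0135
```

```text
time_s: 27.85
position: [0.6249, 0.0108, 0.0583]
tcp_rot: [[-1.0, 0.002, -0.005], [0.002, 1.0, 0.001], [0.005, 0.001, -1.0]]
force: [0.2, 0.5, -0.4]
opening: 0.859
grasp_force: 0.0
time_s: 28.48
position: [0.6271, 0.0103, 0.0311]
tcp_rot: [[-1.0, 0.002, 0.001], [0.002, 1.0, -0.0], [-0.001, -0.0, -1.0]]
force: [0.3, -0.5, -0.0]
opening: 0.858
grasp_force: 0.0
t 28.475 pos [627.0888  10.2803  31.0895] shift mm [ 0.1037  3.2227 17.5888] rotvec [-0.0002  0.0005 -0.0018] F [ 0.3485 -0.5354 -0.0382] open 0.8579326174863637 grip 0.0
```

```bash
python3 -m handwheel '[{"delta_rot":[0,0,0],"xyz":[0,3.2,7],"hand":-0.72},{"delta_rot":[0,0,0],"xyz":[0,3.2,13],"hand":-0.72},{"delta_rot":[0,0,0],"xyz":[0,3.2,16.5],"hand":-0.72},{"delta_rot":[0,0,0],"xyz":[0,3.2,17.5],"hand":-0.72},{"delta_rot":[0,0,0],"xyz":[0,3.2,17.5],"hand":-0.72}]'; python3 -m handwheel '[{"delta_rot":[0,0,0],"xyz":[0,0,0],"hand":-0.5},{"delta_rot":[0,0,0],"xyz":[0,0,0],"hand":-0.3},{"delta_rot":[0,0,0],"xyz":[0,0,0],"hand":-0.1},{"delta_rot":[0,0,0],"xyz":[0,0,0],"hand":0.2},{"delta_rot":[0,0,0],"xyz":[0,0,0],"hand":1}]';python3 g.py .627 .0135 .0135
```

```text
time_s: 29.1
position: [0.627, 0.0135, 0.0134]
tcp_rot: [[-1.0, 0.002, 0.0], [0.002, 1.0, -0.0], [-0.0, -0.0, -1.0]]
force: [-0.8, 0.8, -0.0]
opening: 0.861
grasp_force: 0.0
time_s: 29.72
position: [0.627, 0.0137, 0.0136]
tcp_rot: [[-1.0, 0.002, 0.0], [0.002, 1.0, 0.0], [-0.0, 0.0, -1.0]]
force: [0.5, 1.4, 1.1]
opening: 0.586
grasp_force: 30.0
t 29.725 pos [627.0374  13.6959  13.5948] shift mm [ 0.0371 -0.196   0.0948] rotvec [ 0.0001  0.0004 -0.002 ] F [0.5259 1.3517 1.133 ] open 0.5855839825002344 grip 30.00017613172531
```

Bearing gripped. Lift it and move to the heater.

```bash
python3 -m handwheel '[{"delta_rot":[0,0,0],"xyz":[0,0,0],"hand":1},{"delta_rot":[0,0,0],"xyz":[0,0,-5],"hand":1},{"delta_rot":[0,0,0],"xyz":[0,0,-25],"hand":1},{"delta_rot":[0,0,0],"xyz":[0,0,-60],"hand":1},{"delta_rot":[0,0,0],"xyz":[0,0,-100],"hand":1}]'; python3 -m handwheel '[{"delta_rot":[0,0,0],"xyz":[3,5,-30],"hand":1},{"delta_rot":[0,0,0],"xyz":[16,31,-45],"hand":1},{"delta_rot":[0,0,0],"xyz":[36,71,-45],"hand":1},{"delta_rot":[0,0,0],"xyz":[56,112,-45],"hand":1},{"delta_rot":[0,0,0],"xyz":[76,152,-45],"hand":1}]'; python3 -m handwheel '[{"delta_rot":[0,0,0],"xyz":[20,40,0],"hand":1},{"delta_rot":[0,0,0],"xyz":[40,80,0],"hand":1},{"delta_rot":[0,0,0],"xyz":[56,112,0],"hand":1},{"delta_rot":[0,0,0],"xyz":[64,129,0],"hand":1},{"delta_rot":[0,0,0],"xyz":[64,129,0],"hand":1}]';python3 -m handwheel '[{"delta_rot":[0,0,0],"xyz":[0,0,15],"hand":1},{"delta_rot":[0,0,0],"xyz":[0,0,35],"hand":1},{"delta_rot":[0,0,0],"xyz":[0,0,50],"hand":1},{"delta_rot":[0,0,0],"xyz":[0,0,55],"hand":1},{"delta_rot":[0,0,0],"xyz":[0,0,55],"hand":1}]';python3 g.py .487 .2945 .081
```

```text
time_s: 30.35
position: [0.6267, 0.0134, 0.1151]
tcp_rot: [[-1.0, 0.002, -0.0], [0.002, 1.0, -0.0], [0.0, -0.0, -1.0]]
force: [0.9, 0.2, -1.4]
opening: 0.591
grasp_force: 30.0
time_s: 30.98
position: [0.5508, 0.1667, 0.16]
tcp_rot: [[-1.0, 0.002, 0.002], [0.002, 1.0, -0.0], [-0.002, -0.0, -1.0]]
force: [0.0, -0.3, -1.4]
opening: 0.591
grasp_force: 30.0
time_s: 31.6
position: [0.4873, 0.2954, 0.1591]
tcp_rot: [[-1.0, -0.0, 0.001], [-0.0, 1.0, -0.0], [-0.001, -0.0, -1.0]]
force: [0.4, -0.3, -1.5]
opening: 0.589
grasp_force: 30.0
time_s: 32.22
position: [0.4876, 0.2943, 0.1029]
tcp_rot: [[-1.0, 0.002, -0.001], [0.002, 1.0, -0.001], [0.001, -0.001, -1.0]]
force: [0.5, 0.5, -0.2]
opening: 0.591
grasp_force: 30.0
t 32.225 pos [487.5903 294.3042 102.8822] shift mm [ 0.5792  0.2059 21.8824] rotvec [-0.0005 -0.0005 -0.0025] F [ 0.4862  0.5426 -0.2387] open 0.591084597808286 grip 29.99979078769684
```

```bash
python3 -m handwheel '[{"delta_rot":[0,0,0],"xyz":[0.5,0.2,9],"hand":1},{"delta_rot":[0,0,0],"xyz":[0.5,0.2,16],"hand":1},{"delta_rot":[0,0,0],"xyz":[0.5,0.2,20],"hand":1},{"delta_rot":[0,0,0],"xyz":[0.5,0.2,21],"hand":1},{"delta_rot":[0,0,0],"xyz":[0.5,0.2,21],"hand":1}]';python3 -m handwheel '[{"delta_rot":[0,0,0],"xyz":[0,0,0.4],"hand":1},{"delta_rot":[0,0,0],"xyz":[0,0,0.8],"hand":1},{"delta_rot":[0,0,0],"xyz":[0,0,1.2],"hand":1},{"delta_rot":[0,0,0],"xyz":[0,0,1.2],"hand":1},{"delta_rot":[0,0,0],"xyz":[0,0,1.2],"hand":1}]'
```

```text
time_s: 32.85
position: [0.487, 0.295, 0.0824]
tcp_rot: [[-1.0, 0.002, 0.0], [0.002, 1.0, -0.0], [-0.0, -0.0, -1.0]]
force: [0.8, -0.6, -0.4]
opening: 0.589
grasp_force: 30.0
time_s: 33.48
position: [0.487, 0.2949, 0.0812]
tcp_rot: [[-1.0, 0.002, 0.0], [0.002, 1.0, -0.0], [-0.0, -0.0, -1.0]]
force: [0.3, -0.4, -0.9]
opening: 0.591
grasp_force: 30.0
```

```bash
python3 -m handwheel '[{"delta_rot":[0,0,0],"xyz":[0,0,0.4],"hand":1},{"delta_rot":[0,0,0],"xyz":[0,0,0.7],"hand":1},{"delta_rot":[0,0,0],"xyz":[0,0,0.9],"hand":1},{"delta_rot":[0,0,0],"xyz":[0,0,0.9],"hand":1},{"delta_rot":[0,0,0],"xyz":[0,0,0.9],"hand":1}]'
```

```text
time_s: 34.1
position: [0.487, 0.295, 0.0806]
tcp_rot: [[-1.0, 0.002, 0.0], [0.002, 1.0, -0.0], [-0.0, -0.0, -1.0]]
force: [-0.8, -1.6, 3.7]
opening: 0.585
grasp_force: 30.0
```

```bash
python3 -m handwheel '[{"delta_rot":[0,0,0],"xyz":[0,0,0],"hand":0},{"delta_rot":[0,0,0],"xyz":[0,0,0],"hand":-0.4},{"delta_rot":[0,0,0],"xyz":[0,0,0],"hand":-0.72},{"delta_rot":[0,0,0],"xyz":[0,0,-5],"hand":-0.72},{"delta_rot":[0,0,0],"xyz":[0,0,-30],"hand":-0.72}]'; python3 -m handwheel '[{"delta_rot":[0,0,0],"xyz":[0,0,-45],"hand":-0.9},{"delta_rot":[0,0,0],"xyz":[0,0,-90],"hand":-0.9},{"delta_rot":[0,0,0],"xyz":[1,-10,-110],"hand":-0.9},{"delta_rot":[0,0,0],"xyz":[6,-40,-110],"hand":-0.9},{"delta_rot":[0,0,0],"xyz":[14,-90,-110],"hand":-0.9}]';python3 -m handwheel '[{"delta_rot":[0,0,0],"xyz":[9,-55,0],"hand":-0.9},{"delta_rot":[0,0,0],"xyz":[18,-112,0],"hand":-0.9},{"delta_rot":[0,0,0],"xyz":[27,-170,0],"hand":-0.9},{"delta_rot":[0,0,0],"xyz":[36,-228,0],"hand":-0.9},{"delta_rot":[0,0,0],"xyz":[45,-286,0],"hand":-0.9}]';python3 -m handwheel '[{"delta_rot":[0,0,0],"xyz":[9,-55,0],"hand":-0.9},{"delta_rot":[0,0,0],"xyz":[18,-112,0],"hand":-0.9},{"delta_rot":[0,0,0],"xyz":[27,-165,0],"hand":-0.9},{"delta_rot":[0,0,0],"xyz":[34,-205,0],"hand":-0.9},{"delta_rot":[0,0,0],"xyz":[36,-222,0],"hand":-0.9}]';python3 g.py .3915 -.3033 .0703
python3 -c "
from h import *
cap('top','pics/c.png',[((.4873,.2955),.006,.07),((.4873,.2955),.06,.07),((.487,.295),.026,.085)],roi=(190,290,80,180),k=5)"
```

```text
time_s: 34.72
position: [0.4859, 0.2945, 0.1093]
tcp_rot: [[-1.0, 0.002, -0.003], [0.002, 1.0, -0.001], [0.003, -0.001, -1.0]]
force: [1.0, 0.5, -0.1]
opening: 0.846
grasp_force: 0.0
time_s: 35.35
position: [0.4733, 0.2051, 0.2211]
tcp_rot: [[-1.0, -0.001, 0.003], [-0.001, 1.0, 0.0], [-0.003, 0.0, -1.0]]
force: [0.7, -0.3, -0.3]
opening: 0.947
grasp_force: 0.0
time_s: 35.98
position: [0.427, -0.0827, 0.2208]
tcp_rot: [[-1.0, 0.002, 0.002], [0.002, 1.0, -0.001], [-0.002, -0.001, -1.0]]
force: [1.3, -0.5, 0.4]
opening: 0.953
grasp_force: 0.0
time_s: 36.6
position: [0.3906, -0.3051, 0.2206]
tcp_rot: [[-1.0, 0.005, 0.001], [0.005, 1.0, -0.001], [-0.001, -0.001, -1.0]]
force: [0.5, 0.0, -0.1]
opening: 0.948
grasp_force: 0.0
t 36.6 pos [ 390.5875 -305.1401  220.6035] shift mm [ -0.7411   2.008  150.3023] rotvec [-0.0011  0.0011 -0.0046] F [ 0.4787  0.0235 -0.1393] open 0.9477815915071527 grip 0.0
```

View pics/c.png

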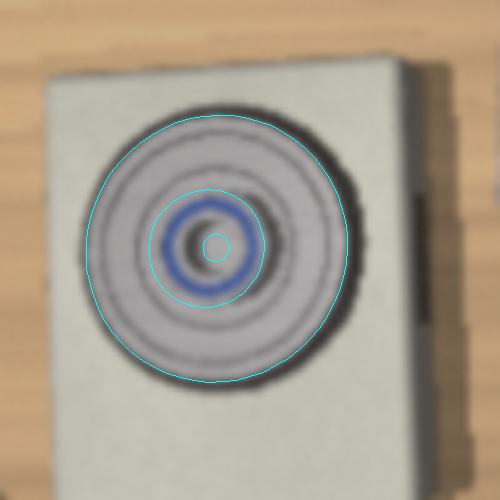

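The bearing lies flat and centred on the plate, at about crop pixel (210,248). Now I'll return the jar.

```bash
python3 -m handwheel '[{"delta_rot":[0,0,-0.004],"xyz":[-0.5,1,35],"hand":-0.9},{"delta_rot":[0,0,-0.004],"xyz":[-0.5,2,75],"hand":-0.9},{"delta_rot":[0,0,-0.004],"xyz":[-0.5,2,110],"hand":-0.9},{"delta_rot":[0,0,-0.004],"xyz":[-0.5,2,138],"hand":-0.9},{"delta_rot":[0,0,-0.004],"xyz":[-0.5,2,149],"hand":-0.9}]'; python3 -m handwheel '[{"delta_rot":[0,0,0],"xyz":[0,0,0],"hand":-0.9},{"delta_rot":[0,0,0],"xyz":[0,0,0],"hand":-0.9},{"delta_rot":[0,0,0],"xyz":[0,0,0],"hand":-0.9},{"delta_rot":[0,0,0],"xyz":[0,0,0],"hand":-0.9},{"delta_rot":[0,0,0],"xyz":[0,0,0],"hand":-0.9}]';python3 g.py .3915 -.3033 .0713
```

```text
time_s: 37.28
position: [0.3911, -0.2986, 0.0702]
tcp_rot: [[-1.0, -0.004, -0.002], [-0.004, 1.0, 0.003], [0.002, 0.003, -1.0]]
force: [-0.6, -0.0, 1.0]
opening: 0.951
grasp_force: 0.0
time_s: 37.9
position: [0.3915, -0.3011, 0.0717]
tcp_rot: [[-1.0, -0.002, 0.001], [-0.002, 1.0, -0.001], [-0.001, -0.001, -1.0]]
force: [0.4, 0.2, -1.0]
opening: 0.952
grasp_force: 0.0
t 37.9 pos [ 391.5032 -301.0557   71.7165] shift mm [ 0.0079 -2.244   0.4181] rotvec [-0.0007  0.0007  0.002 ] F [ 0.3789  0.1757 -0.9714] open 0.951770291972837 grip 0.0
```

```bash
python3 -m handwheel '[{"delta_rot":[0,0,0],"xyz":[0,-2.2,0.3],"hand":-0.7},{"delta_rot":[0,0,0],"xyz":[0,-2.2,0.3],"hand":-0.55},{"delta_rot":[0,0,0],"xyz":[0,-2.2,0.3],"hand":-0.4},{"delta_rot":[0,0,0],"xyz":[0,-2.2,0.3],"hand":-0.2},{"delta_rot":[0,0,0],"xyz":[0,-2.2,0.3],"hand":1}]'; python3 -m handwheel '[{"delta_rot":[0,0,0],"xyz":[0,0,0],"hand":1},{"delta_rot":[0,0,0],"xyz":[0,0,0],"hand":1},{"delta_rot":[0,0,0],"xyz":[0,0,-6],"hand":1},{"delta_rot":[0,0,0],"xyz":[0,0,-25],"hand":1},{"delta_rot":[0,0,0],"xyz":[0,0,-55],"hand":1}]';python3 -m handwheel '[{"delta_rot":[0,0,0],"xyz":[0,0,-30],"hand":1},{"delta_rot":[0,0,0],"xyz":[0,0,-60],"hand":1},{"delta_rot":[0,0,0],"xyz":[-4,7,-82],"hand":1},{"delta_rot":[0,0,0],"xyz":[-15,27,-84],"hand":1},{"delta_rot":[0,0,0],"xyz":[-33,61,-84],"hand":1}]'; python3 -m handwheel '[{"delta_rot":[0,0,0],"xyz":[-22,42,0],"hand":1},{"delta_rot":[0,0,0],"xyz":[-45,86,0],"hand":1},{"delta_rot":[0,0,0],"xyz":[-69,132,0],"hand":1},{"delta_rot":[0,0,0],"xyz":[-92,176,0],"hand":1},{"delta_rot":[0,0,0],"xyz":[-112,214,0],"hand":1}]'; python3 -m handwheel '[{"delta_rot":[0,0,0],"xyz":[-14,28,0],"hand":1},{"delta_rot":[0,0,0],"xyz":[-22,42,0],"hand":1},{"delta_rot":[0,0,0],"xyz":[-24,46,0],"hand":1},{"delta_rot":[0,0,0],"xyz":[-24,46,10],"hand":1},{"delta_rot":[0,0,0],"xyz":[-24,46,35],"hand":1}]'; python3 -m handwheel '[{"delta_rot":[0,0,0],"xyz":[0,0,35],"hand":1},{"delta_rot":[0,0,0],"xyz":[0,0,60],"hand":1},{"delta_rot":[0,0,0],"xyz":[0,0,75],"hand":1},{"delta_rot":[0,0,0],"xyz":[0,0,80],"hand":1},{"delta_rot":[0,0,0],"xyz":[0,0,80],"hand":1}]';python3 g.py .5605 .0172 .071
```

```text
time_s: 38.52
position: [0.3913, -0.3029, 0.071]
tcp_rot: [[-1.0, -0.002, 0.0], [-0.002, 1.0, 0.0], [-0.0, 0.0, -1.0]]
force: [-0.3, 0.2, -0.1]
opening: 0.679
grasp_force: 30.0
time_s: 39.15
position: [0.3908, -0.3026, 0.126]
tcp_rot: [[-1.0, -0.002, -0.001], [-0.002, 1.0, 0.002], [0.001, 0.002, -1.0]]
force: [0.1, -0.0, -1.9]
opening: 0.683
grasp_force: 30.0
time_s: 39.78
position: [0.4246, -0.2425, 0.2109]
tcp_rot: [[-1.0, 0.0, 0.002], [0.0, 1.0, -0.002], [-0.002, -0.002, -1.0]]
force: [-0.7, 0.3, -3.1]
opening: 0.68
grasp_force: 30.0
time_s: 40.4
position: [0.5361, -0.0259, 0.2102]
tcp_rot: [[-1.0, -0.003, 0.0], [-0.003, 1.0, -0.0], [-0.0, -0.0, -1.0]]
force: [0.5, -1.8, -3.0]
opening: 0.685
grasp_force: 30.0
time_s: 41.02
position: [0.5602, 0.017, 0.1753]
tcp_rot: [[-1.0, -0.001, 0.003], [-0.001, 1.0, -0.001], [-0.003, -0.001, -1.0]]
force: [0.8, -0.4, -2.9]
opening: 0.682
grasp_force: 30.0
time_s: 41.65
position: [0.56, 0.0179, 0.0952]
tcp_rot: [[-1.0, -0.002, 0.001], [-0.002, 1.0, -0.0], [-0.001, -0.0, -1.0]]
force: [0.5, -0.1, -1.8]
opening: 0.682
grasp_force: 30.0
t 41.65 pos [559.951   17.9009  95.2397] shift mm [-0.5309 -0.6941 24.2403] rotvec [-0.0003  0.0007  0.0018] F [ 0.5417 -0.1396 -1.7575] open 0.6815008691804101 grip 29.98574762576027
```

```bash
python3 -m handwheel '[{"delta_rot":[0,0,0],"xyz":[-0.5,-0.6,10],"hand":1},{"delta_rot":[0,0,0],"xyz":[-0.5,-0.6,18],"hand":1},{"delta_rot":[0,0,0],"xyz":[-0.5,-0.6,22.5],"hand":1},{"delta_rot":[0,0,0],"xyz":[-0.5,-0.6,24.5],"hand":1},{"delta_rot":[0,0,0],"xyz":[-0.5,-0.6,24.5],"hand":1}]';python3 -m handwheel '[{"delta_rot":[0,0,0],"xyz":[0,0,0.3],"hand":1},{"delta_rot":[0,0,0],"xyz":[0,0,0.6],"hand":1},{"delta_rot":[0,0,0],"xyz":[0,0,0.8],"hand":1},{"delta_rot":[0,0,0],"xyz":[0,0,0.8],"hand":1},{"delta_rot":[0,0,0],"xyz":[0,0,0.8],"hand":1}]'
```

```text
time_s: 42.28
position: [0.5602, 0.0177, 0.0704]
tcp_rot: [[-1.0, -0.002, 0.0], [-0.002, 1.0, -0.0], [-0.0, -0.0, -1.0]]
force: [0.5, 0.8, -2.4]
opening: 0.686
grasp_force: 30.0
time_s: 42.9
position: [0.5604, 0.0177, 0.07]
tcp_rot: [[-1.0, -0.002, 0.001], [-0.002, 1.0, -0.0], [-0.001, -0.0, -1.0]]
force: [0.5, 0.1, -0.1]
opening: 0.682
grasp_force: 30.0
```

```bash
python3 -m handwheel '[{"delta_rot":[0,0,0],"xyz":[0,0,0.4],"hand":1},{"delta_rot":[0,0,0],"xyz":[0,0,0.4],"hand":1},{"delta_rot":[0,0,0],"xyz":[0,0,0.4],"hand":-0.2},{"delta_rot":[0,0,0],"xyz":[0,0,0.4],"hand":-0.6},{"delta_rot":[0,0,0],"xyz":[0,0,0.4],"hand":-0.9}]';python3 -m handwheel '[{"delta_rot":[0,0,0],"xyz":[0,0,-3],"hand":-0.9},{"delta_rot":[0,0,0],"xyz":[0,0,-25],"hand":-0.9},{"delta_rot":[0,0,0],"xyz":[0,0,-70],"hand":-0.9},{"delta_rot":[0,0,0],"xyz":[0,0,-120],"hand":-0.9},{"delta_rot":[0,0,0],"xyz":[3,-14,-165],"hand":-0.9}]'; python3 -m handwheel '[{"delta_rot":[0,0,0],"xyz":[12,-55,0],"hand":-0.9},{"delta_rot":[0,0,0],"xyz":[24,-110,0],"hand":-0.9},{"delta_rot":[0,0,0],"xyz":[36,-165,0],"hand":-0.72},{"delta_rot":[0,0,0],"xyz":[48,-220,0],"hand":-0.72},{"delta_rot":[0,0,0],"xyz":[58,-265,0],"hand":-0.72}]';python3 -m handwheel '[{"delta_rot":[0,0,0],"xyz":[8,-35,0],"hand":-0.72},{"delta_rot":[0,0,0],"xyz":[11,-47,0],"hand":-0.72},{"delta_rot":[0,0,0],"xyz":[11,-47,0],"hand":-0.72},{"delta_rot":[0,0,0],"xyz":[11,-47,0],"hand":-0.72},{"delta_rot":[0,0,0],"xyz":[11,-47,0],"hand":-0.72}]';python3 g.py .489 -.3087 .0881
python3 -c "
from h import *
cap('top','pics/d.png',[((.561,.0172),.03,.108)],roi=(148,236,178,314),k=5)"
```

```text
time_s: 43.52
position: [0.5603, 0.0176, 0.0691]
tcp_rot: [[-1.0, -0.002, 0.0], [-0.002, 1.0, -0.0], [-0.0, -0.0, -1.0]]
force: [0.9, 0.1, -0.5]
opening: 0.83
grasp_force: 0.0
time_s: 44.15
position: [0.5573, 0.0042, 0.2361]
tcp_rot: [[-1.0, -0.004, 0.001], [-0.004, 1.0, -0.0], [-0.001, -0.0, -1.0]]
force: [-0.1, -0.6, -0.0]
opening: 0.95
grasp_force: 0.0
time_s: 44.78
position: [0.4991, -0.2636, 0.2345]
tcp_rot: [[-1.0, -0.001, 0.001], [-0.001, 1.0, -0.001], [-0.001, -0.001, -1.0]]
force: [0.3, -0.3, -0.1]
opening: 0.862
grasp_force: 0.0
time_s: 45.4
position: [0.4892, -0.3069, 0.2344]
tcp_rot: [[-1.0, -0.004, 0.0], [-0.004, 1.0, 0.0], [-0.0, 0.0, -1.0]]
force: [-0.1, -0.0, 0.5]
opening: 0.862
grasp_force: 0.0
t 45.4 pos [ 489.1895 -306.9316  234.4134] shift mm [  0.2043  -1.8231 146.3127] rotvec [0.0004 0.0001 0.004 ] F [-0.0639 -0.0443  0.527 ] open 0.8622422074288778 grip 0.0
```

View pics/d.png

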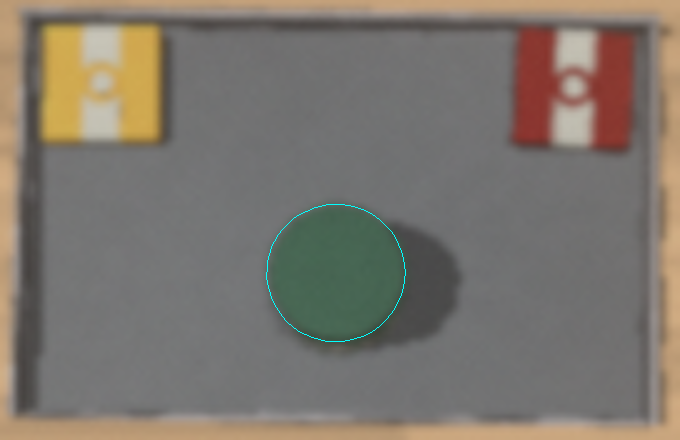

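The jar's lid centre is at crop pixel (335,272) against (334,272) before, so it's back on its spot. Now the can.

```bash
python3 -m handwheel '[{"delta_rot":[0,0,0.003],"xyz":[0,-1,35],"hand":-0.72},{"delta_rot":[0,0,0.003],"xyz":[0,-1.5,75],"hand":-0.72},{"delta_rot":[0,0,0.003],"xyz":[0,-1.5,110],"hand":-0.72},{"delta_rot":[0,0,0.003],"xyz":[0,-1.5,135],"hand":-0.72},{"delta_rot":[0,0,0.003],"xyz":[0,-1.5,145.5],"hand":-0.72}]'; python3 -m handwheel '[{"delta_rot":[0,0,0],"xyz":[0,0,0],"hand":-0.72},{"delta_rot":[0,0,0],"xyz":[0,0,0],"hand":-0.72},{"delta_rot":[0,0,0],"xyz":[0,0,0],"hand":-0.72},{"delta_rot":[0,0,0],"xyz":[0,0,0],"hand":-0.72},{"delta_rot":[0,0,0],"xyz":[0,0,0],"hand":-0.72}]';python3 g.py .489 -.3087 .0881
```

```text
time_s: 46.08
position: [0.4886, -0.3088, 0.0875]
tcp_rot: [[-1.0, -0.0, -0.002], [-0.0, 1.0, 0.002], [0.002, 0.002, -1.0]]
force: [-0.6, 0.2, 0.3]
opening: 0.863
grasp_force: 0.0
time_s: 46.7
position: [0.489, -0.3101, 0.0893]
tcp_rot: [[-1.0, 0.001, 0.001], [0.001, 1.0, -0.001], [-0.001, -0.001, -1.0]]
force: [0.1, 0.4, 0.3]
opening: 0.86
grasp_force: 0.0
t 46.7 pos [ 489.0243 -310.0912   89.273 ] shift mm [0.0263 1.3919 1.1721] rotvec [-0.0006  0.0007 -0.0009] F [0.1188 0.3596 0.2538] open 0.8600373445562942 grip 0.0
```

```bash
python3 -m handwheel '[{"delta_rot":[0,0,0],"xyz":[0,1.4,1],"hand":-0.6},{"delta_rot":[0,0,0],"xyz":[0,1.4,1],"hand":-0.4},{"delta_rot":[0,0,0],"xyz":[0,1.4,1],"hand":-0.2},{"delta_rot":[0,0,0],"xyz":[0,1.4,1],"hand":0.1},{"delta_rot":[0,0,0],"xyz":[0,1.4,1],"hand":1}]'; python3 -m handwheel '[{"delta_rot":[0,0,0],"xyz":[0,0,0],"hand":1},{"delta_rot":[0,0,0],"xyz":[0,0,0],"hand":1},{"delta_rot":[0,0,0],"xyz":[0,0,-6],"hand":1},{"delta_rot":[0,0,0],"xyz":[0,0,-25],"hand":1},{"delta_rot":[0,0,0],"xyz":[0,0,-55],"hand":1}]';python3 -m handwheel '[{"delta_rot":[0,0,0],"xyz":[0,0,-30],"hand":1},{"delta_rot":[0,0,0],"xyz":[0,0,-60],"hand":1},{"delta_rot":[0,0,0],"xyz":[-2,8,-85],"hand":1},{"delta_rot":[0,0,0],"xyz":[-8,30,-87],"hand":1},{"delta_rot":[0,0,0],"xyz":[-18,68,-87],"hand":1}]'; python3 -m handwheel '[{"delta_rot":[0,0,0],"xyz":[-13,48,0],"hand":1},{"delta_rot":[0,0,0],"xyz":[-26,98,0],"hand":1},{"delta_rot":[0,0,0],"xyz":[-40,150,0],"hand":1},{"delta_rot":[0,0,0],"xyz":[-53,200,0],"hand":1},{"delta_rot":[0,0,0],"xyz":[-66,248,0],"hand":1}]'; python3 -m handwheel '[{"delta_rot":[0,0,0],"xyz":[-11,40,0],"hand":1},{"delta_rot":[0,0,0],"xyz":[-19,70,0],"hand":1},{"delta_rot":[0,0,0],"xyz":[-25,90,0],"hand":1},{"delta_rot":[0,0,0],"xyz":[-26,98,10],"hand":1},{"delta_rot":[0,0,0],"xyz":[-26,98,35],"hand":1}]'; python3 -m handwheel '[{"delta_rot":[0,0,0],"xyz":[0,0,35],"hand":1},{"delta_rot":[0,0,0],"xyz":[0,0,60],"hand":1},{"delta_rot":[0,0,0],"xyz":[0,0,75],"hand":1},{"delta_rot":[0,0,0],"xyz":[0,0,80],"hand":1},{"delta_rot":[0,0,0],"xyz":[0,0,80],"hand":1}]';python3 g.py .599 .1056 .0875
```

```text
time_s: 47.32
position: [0.4889, -0.3083, 0.0878]
tcp_rot: [[-1.0, 0.001, 0.0], [0.001, 1.0, 0.0], [-0.0, 0.0, -1.0]]
force: [0.5, -0.7, 0.5]
opening: 0.577
grasp_force: 29.9
time_s: 47.95
position: [0.4882, -0.3082, 0.1426]
tcp_rot: [[-1.0, 0.001, -0.002], [0.001, 1.0, 0.001], [0.002, 0.001, -1.0]]
force: [0.7, -0.3, -1.0]
opening: 0.578
grasp_force: 29.9
time_s: 48.58
position: [0.5068, -0.2397, 0.2294]
tcp_rot: [[-1.0, 0.003, 0.0], [0.003, 1.0, 0.0], [-0.0, 0.0, -1.0]]
force: [0.4, 0.5, -2.1]
opening: 0.578
grasp_force: 29.9
time_s: 49.2
position: [0.572, 0.0106, 0.2284]
tcp_rot: [[-1.0, -0.0, -0.003], [-0.0, 1.0, 0.001], [0.003, 0.001, -1.0]]
force: [0.7, -0.6, -1.9]
opening: 0.576
grasp_force: 29.9
time_s: 49.82
position: [0.5997, 0.1056, 0.1947]
tcp_rot: [[-1.0, 0.0, 0.002], [0.0, 1.0, -0.001], [-0.002, -0.001, -1.0]]
force: [0.3, 0.7, -2.5]
opening: 0.577
grasp_force: 29.9
time_s: 50.45
position: [0.5995, 0.1051, 0.115]
tcp_rot: [[-1.0, 0.001, 0.001], [0.001, 1.0, -0.0], [-0.001, -0.0, -1.0]]
force: [0.4, -0.3, -1.3]
opening: 0.576
grasp_force: 29.9
t 50.45 pos [599.5179 105.0908 114.9979] shift mm [ 0.5361  0.5157 27.4974] rotvec [-0.0003  0.0006 -0.0012] F [ 0.4465 -0.3    -1.3339] open 0.5763573169430086 grip 29.905623940285295
```

```bash
python3 -m handwheel '[{"delta_rot":[0,0,0],"xyz":[0.5,0.5,11],"hand":1},{"delta_rot":[0,0,0],"xyz":[0.5,0.5,20],"hand":1},{"delta_rot":[0,0,0],"xyz":[0.5,0.5,25],"hand":1},{"delta_rot":[0,0,0],"xyz":[0.5,0.5,27.3],"hand":1},{"delta_rot":[0,0,0],"xyz":[0.5,0.5,27.3],"hand":1}]';python3 -m handwheel '[{"delta_rot":[0,0,0],"xyz":[0,0,0.3],"hand":1},{"delta_rot":[0,0,0],"xyz":[0,0,0.6],"hand":1},{"delta_rot":[0,0,0],"xyz":[0,0,0.9],"hand":1},{"delta_rot":[0,0,0],"xyz":[0,0,0.9],"hand":1},{"delta_rot":[0,0,0],"xyz":[0,0,0.9],"hand":1}]'
```

```text
time_s: 51.08
position: [0.5988, 0.1059, 0.0874]
tcp_rot: [[-1.0, 0.001, 0.0], [0.001, 1.0, -0.0], [-0.0, -0.0, -1.0]]
force: [0.0, 0.4, -2.0]
opening: 0.579
grasp_force: 29.9
time_s: 51.7
position: [0.5989, 0.1059, 0.0868]
tcp_rot: [[-1.0, 0.001, 0.001], [0.001, 1.0, -0.0], [-0.001, -0.0, -1.0]]
force: [0.3, -0.2, -0.9]
opening: 0.578
grasp_force: 29.9
```

```bash
python3 -m handwheel '[{"delta_rot":[0,0,0],"xyz":[0,0,0.3],"hand":1},{"delta_rot":[0,0,0],"xyz":[0,0,0.6],"hand":1},{"delta_rot":[0,0,0],"xyz":[0,0,0.6],"hand":1},{"delta_rot":[0,0,0],"xyz":[0,0,0.6],"hand":1},{"delta_rot":[0,0,0],"xyz":[0,0,0.6],"hand":1}]';python3 -m handwheel '[{"delta_rot":[0,0,0],"xyz":[0,0,0],"hand":0},{"delta_rot":[0,0,0],"xyz":[0,0,0],"hand":-0.4},{"delta_rot":[0,0,0],"xyz":[0,0,0],"hand":-0.72},{"delta_rot":[0,0,0],"xyz":[0,0,-5],"hand":-0.72},{"delta_rot":[0,0,0],"xyz":[0,0,-30],"hand":-0.72}]'; python3 -m handwheel '[{"delta_rot":[0,0,0],"xyz":[0,0,-40],"hand":-0.72},{"delta_rot":[0,0,0],"xyz":[0,0,-90],"hand":-0.72},{"delta_rot":[0,0,0],"xyz":[0,-10,-120],"hand":-0.72},{"delta_rot":[0,0,0],"xyz":[2,-45,-120],"hand":-0.72},{"delta_rot":[0,0,0],"xyz":[4,-95,-120],"hand":-0.72}]';python3 -m handwheel '[{"delta_rot":[0,0,0],"xyz":[2,-55,0],"hand":-0.72},{"delta_rot":[0,0,0],"xyz":[4,-115,0],"hand":-0.72},{"delta_rot":[0,0,0],"xyz":[6,-175,0],"hand":-0.72},{"delta_rot":[0,0,0],"xyz":[8,-235,0],"hand":-0.72},{"delta_rot":[0,0,0],"xyz":[8,-290,0],"hand":-0.72}]'; python3 -m handwheel '[{"delta_rot":[0,0,0],"xyz":[0,-25,0],"hand":-0.72},{"delta_rot":[0,0,0],"xyz":[0,-34,0],"hand":-0.72},{"delta_rot":[0,0,0],"xyz":[0,-34,0],"hand":-0.72},{"delta_rot":[0,0,0],"xyz":[0,-34,0],"hand":-0.72},{"delta_rot":[0,0,0],"xyz":[0,-34,0],"hand":-0.72}]';python3 g.py .5867 -.3138 .0761
```

```text
time_s: 52.32
position: [0.5992, 0.1059, 0.0867]
tcp_rot: [[-1.0, 0.001, 0.001], [0.001, 1.0, -0.0], [-0.001, -0.0, -1.0]]
force: [-0.2, 1.0, 6.2]
opening: 0.577
grasp_force: 29.9
time_s: 52.95
position: [0.5973, 0.1058, 0.1148]
tcp_rot: [[-1.0, 0.001, -0.004], [0.001, 1.0, -0.0], [0.004, -0.0, -1.0]]
force: [1.0, -0.8, 0.0]
opening: 0.846
grasp_force: 0.0
time_s: 53.58
position: [0.5948, 0.011, 0.237]
tcp_rot: [[-1.0, -0.002, 0.002], [-0.002, 1.0, -0.0], [-0.002, -0.0, -1.0]]
force: [-0.0, -0.2, -0.1]
opening: 0.861
grasp_force: 0.0
time_s: 54.2
position: [0.5859, -0.2813, 0.2362]
tcp_rot: [[-1.0, 0.002, 0.0], [0.002, 1.0, -0.0], [-0.0, -0.0, -1.0]]
force: [2.4, 0.2, 0.6]
opening: 0.859
grasp_force: 0.0
time_s: 54.82
position: [0.5867, -0.3115, 0.2363]
tcp_rot: [[-1.0, -0.001, 0.0], [-0.001, 1.0, 0.0], [-0.0, 0.0, -1.0]]
force: [0.5, -0.3, 0.7]
opening: 0.864
grasp_force: 0.0
t 54.825 pos [ 586.6735 -311.4542  236.3048] shift mm [ -0.001   -2.3748 160.2044] rotvec [0.0002 0.0001 0.0011] F [ 0.522  -0.2936  0.6741] open 0.8637318024982731 grip 0.0
```

```bash
python3 -m handwheel '[{"delta_rot":[0,0,0],"xyz":[0,-1,38],"hand":-0.72},{"delta_rot":[0,0,0],"xyz":[0,-2,80],"hand":-0.72},{"delta_rot":[0,0,0],"xyz":[0,-2,120],"hand":-0.72},{"delta_rot":[0,0,0],"xyz":[0,-2,148],"hand":-0.72},{"delta_rot":[0,0,0],"xyz":[0,-2,159.5],"hand":-0.72}]'; python3 -m handwheel '[{"delta_rot":[0,0,0],"xyz":[0,0,0],"hand":-0.72},{"delta_rot":[0,0,0],"xyz":[0,0,0],"hand":-0.72},{"delta_rot":[0,0,0],"xyz":[0,0,0],"hand":-0.72},{"delta_rot":[0,0,0],"xyz":[0,0,0],"hand":-0.72},{"delta_rot":[0,0,0],"xyz":[0,0,0],"hand":-0.72}]';python3 g.py .5867 -.3138 .0761
```

```text
time_s: 55.45
position: [0.5857, -0.3136, 0.0748]
tcp_rot: [[-1.0, -0.0, -0.002], [-0.0, 1.0, 0.002], [0.002, 0.002, -1.0]]
force: [-0.6, 1.5, 0.3]
opening: 0.857
grasp_force: 0.0
time_s: 56.08
position: [0.5866, -0.3153, 0.0771]
tcp_rot: [[-1.0, 0.001, 0.001], [0.001, 1.0, -0.001], [-0.001, -0.001, -1.0]]
force: [0.5, -0.1, 0.3]
opening: 0.859
grasp_force: 0.0
t 56.075 pos [ 586.5643 -315.2927   77.0942] shift mm [-0.1335  1.4935  0.9933] rotvec [-0.0006  0.0008 -0.0009] F [ 0.453  -0.1422  0.2533] open 0.8589290734517938 grip 0.0
```

```bash
python3 -m handwheel '[{"delta_rot":[0,0,0],"xyz":[0,1.5,0.8],"hand":-0.6},{"delta_rot":[0,0,0],"xyz":[0,1.5,0.8],"hand":-0.4},{"delta_rot":[0,0,0],"xyz":[0,1.5,0.8],"hand":-0.2},{"delta_rot":[0,0,0],"xyz":[0,1.5,0.8],"hand":0.1},{"delta_rot":[0,0,0],"xyz":[0,1.5,0.8],"hand":1}]'; python3 -m handwheel '[{"delta_rot":[0,0,0],"xyz":[0,0,0],"hand":1},{"delta_rot":[0,0,0],"xyz":[0,0,0],"hand":1},{"delta_rot":[0,0,0],"xyz":[0,0,-6],"hand":1},{"delta_rot":[0,0,0],"xyz":[0,0,-25],"hand":1},{"delta_rot":[0,0,0],"xyz":[0,0,-55],"hand":1}]';python3 -m handwheel '[{"delta_rot":[0,0,0],"xyz":[0,0,-30],"hand":1},{"delta_rot":[0,0,0],"xyz":[0,5,-50],"hand":1},{"delta_rot":[0,0,0],"xyz":[-1,25,-57],"hand":1},{"delta_rot":[0,0,0],"xyz":[-2,60,-57],"hand":1},{"delta_rot":[0,0,0],"xyz":[-3,105,-57],"hand":1}]'; python3 -m handwheel '[{"delta_rot":[0,0,0],"xyz":[-1,45,0],"hand":1},{"delta_rot":[0,0,0],"xyz":[-2,85,0],"hand":1},{"delta_rot":[0,0,0],"xyz":[-3,120,0],"hand":1},{"delta_rot":[0,0,0],"xyz":[-3.5,137,0],"hand":1},{"delta_rot":[0,0,0],"xyz":[-3.5,139,0],"hand":1}]';  python3 -m handwheel '[{"delta_rot":[0,0,0],"xyz":[0,0,15],"hand":1},{"delta_rot":[0,0,0],"xyz":[0,0,40],"hand":1},{"delta_rot":[0,0,0],"xyz":[0,0,65],"hand":1},{"delta_rot":[0,0,0],"xyz":[0,0,80],"hand":1},{"delta_rot":[0,0,0],"xyz":[0,0,85],"hand":1}]';python3 -m handwheel '[{"delta_rot":[0,0,0],"xyz":[0,0,0],"hand":1},{"delta_rot":[0,0,0],"xyz":[0,0,0],"hand":1},{"delta_rot":[0,0,0],"xyz":[0,0,0],"hand":1},{"delta_rot":[0,0,0],"xyz":[0,0,0],"hand":1},{"delta_rot":[0,0,0],"xyz":[0,0,0],"hand":1}]';python3 g.py .5932 -.0687 .0755
```

```text
time_s: 56.7
position: [0.5864, -0.3137, 0.0757]
tcp_rot: [[-1.0, 0.001, 0.0], [0.001, 1.0, -0.0], [-0.0, -0.0, -1.0]]
force: [-0.2, -0.6, 0.4]
opening: 0.63
grasp_force: 30.0
time_s: 57.32
position: [0.5857, -0.3131, 0.1311]
tcp_rot: [[-1.0, 0.001, -0.002], [0.001, 1.0, 0.001], [0.002, 0.001, -1.0]]
force: [-0.4, -0.3, -2.0]
opening: 0.632
grasp_force: 30.0
time_s: 57.95
position: [0.5886, -0.2065, 0.1871]
tcp_rot: [[-1.0, 0.002, -0.001], [0.002, 1.0, 0.001], [0.001, 0.001, -1.0]]
force: [-0.0, 0.1, -3.1]
opening: 0.629
grasp_force: 30.0
time_s: 58.58
position: [0.5925, -0.0682, 0.1874]
tcp_rot: [[-1.0, -0.001, -0.001], [-0.001, 1.0, -0.0], [0.001, -0.0, -1.0]]
force: [-0.6, -1.3, -2.8]
opening: 0.634
grasp_force: 30.0
time_s: 59.2
position: [0.5925, -0.0704, 0.1012]
tcp_rot: [[-1.0, 0.002, -0.002], [0.002, 1.0, 0.0], [0.002, 0.0, -1.0]]
force: [-0.5, -0.3, -2.3]
opening: 0.629
grasp_force: 30.0
time_s: 59.82
position: [0.5932, -0.0696, 0.103]
tcp_rot: [[-1.0, 0.001, 0.001], [0.001, 1.0, -0.0], [-0.001, -0.0, -1.0]]
force: [0.3, 1.3, -3.2]
opening: 0.632
grasp_force: 30.0
t 59.825 pos [593.2305 -69.5926 103.0462] shift mm [ 0.0506  0.9015 27.5459] rotvec [-0.0003  0.0007 -0.0007] F [ 0.3376  1.2677 -3.2485] open 0.6321255123587236 grip 29.99987626564689
```

```bash
python3 -m handwheel '[{"delta_rot":[0,0,0],"xyz":[0,0.9,11],"hand":1},{"delta_rot":[0,0,0],"xyz":[0,0.9,20],"hand":1},{"delta_rot":[0,0,0],"xyz":[0,0.9,25],"hand":1},{"delta_rot":[0,0,0],"xyz":[0,0.9,27.3],"hand":1},{"delta_rot":[0,0,0],"xyz":[0,0.9,27.3],"hand":1}]';python3 -m handwheel '[{"delta_rot":[0,0,0],"xyz":[0,0,0.3],"hand":1},{"delta_rot":[0,0,0],"xyz":[0,0,0.6],"hand":1},{"delta_rot":[0,0,0],"xyz":[0,0,0.9],"hand":1},{"delta_rot":[0,0,0],"xyz":[0,0,0.9],"hand":1},{"delta_rot":[0,0,0],"xyz":[0,0,0.9],"hand":1}]'
```

```text
time_s: 60.45
position: [0.5932, -0.0688, 0.0753]
tcp_rot: [[-1.0, 0.001, 0.0], [0.001, 1.0, -0.0], [-0.0, -0.0, -1.0]]
force: [0.5, 0.5, -1.8]
opening: 0.634
grasp_force: 30.0
time_s: 61.08
position: [0.5932, -0.0688, 0.0747]
tcp_rot: [[-1.0, 0.001, 0.001], [0.001, 1.0, -0.0], [-0.001, -0.0, -1.0]]
force: [0.6, -0.1, -2.1]
opening: 0.632
grasp_force: 30.0
```

Press gently, release, then retreat up and to the right, clear of the tray.

```bash
python3 -m handwheel '[{"delta_rot":[0,0,0],"xyz":[0,0,0.3],"hand":1},{"delta_rot":[0,0,0],"xyz":[0,0,0.7],"hand":1},{"delta_rot":[0,0,0],"xyz":[0,0,0.7],"hand":1},{"delta_rot":[0,0,0],"xyz":[0,0,0.7],"hand":1},{"delta_rot":[0,0,0],"xyz":[0,0,0.7],"hand":1}]';python3 -m handwheel '[{"delta_rot":[0,0,0],"xyz":[0,0,0],"hand":0},{"delta_rot":[0,0,0],"xyz":[0,0,0],"hand":-0.4},{"delta_rot":[0,0,0],"xyz":[0,0,0],"hand":-0.72},{"delta_rot":[0,0,0],"xyz":[0,0,-5],"hand":-0.72},{"delta_rot":[0,0,0],"xyz":[0,0,-30],"hand":-0.72}]'; python3 -m handwheel '[{"delta_rot":[0,0,0],"xyz":[0,0,-40],"hand":-0.72},{"delta_rot":[0,0,0],"xyz":[0,0,-90],"hand":-0.72},{"delta_rot":[0,0,0],"xyz":[0,-10,-130],"hand":-0.72},{"delta_rot":[0,0,0],"xyz":[10,-45,-130],"hand":-0.72},{"delta_rot":[0,0,0],"xyz":[20,-95,-130],"hand":-0.72}]';python3 -m handwheel '[{"delta_rot":[0,0,0],"xyz":[10,-55,0],"hand":-0.72},{"delta_rot":[0,0,0],"xyz":[20,-110,0],"hand":-0.72},{"delta_rot":[0,0,0],"xyz":[30,-165,0],"hand":-0.72},{"delta_rot":[0,0,0],"xyz":[36,-200,0],"hand":-0.72},{"delta_rot":[0,0,0],"xyz":[36,-200,0],"hand":-0.72}]'; python3 - <<'E'
from m import *
cap("top","pics/e.png",RG,(148,236,178,314),5)
cap("side","pics/f.png",(),(120,310,180,390),3)
im=cv2.imread("pics/e.png"); b=cv2.imread("pics/f.png"); print(im.shape,b.shape)
E
```

```text
time_s: 61.7
position: [0.5933, -0.0687, 0.0747]
tcp_rot: [[-1.0, 0.001, 0.001], [0.001, 1.0, -0.0], [-0.001, -0.0, -1.0]]
force: [-3.1, 1.0, 5.8]
opening: 0.63
grasp_force: 30.0
time_s: 62.32
position: [0.5919, -0.0684, 0.1028]
tcp_rot: [[-1.0, 0.001, -0.003], [0.001, 1.0, 0.001], [0.003, 0.001, -1.0]]
force: [-0.2, 1.1, 1.0]
opening: 0.844
grasp_force: 0.0
time_s: 62.95
position: [0.5732, -0.1636, 0.2351]
tcp_rot: [[-1.0, -0.002, 0.002], [-0.002, 1.0, -0.001], [-0.002, -0.001, -1.0]]
force: [-0.6, -0.9, -0.2]
opening: 0.859
grasp_force: 0.0
time_s: 63.58
position: [0.5361, -0.3668, 0.2338]
tcp_rot: [[-1.0, 0.005, 0.001], [0.005, 1.0, -0.001], [-0.001, -0.001, -1.0]]
force: [0.5, 1.2, -0.3]
opening: 0.86
grasp_force: 0.0
(440, 680, 3) (570, 630, 3)
```

View pics/e.png

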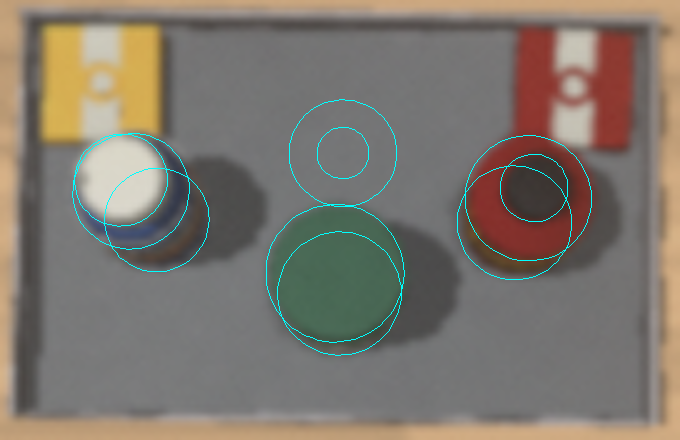

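View pics/f.png

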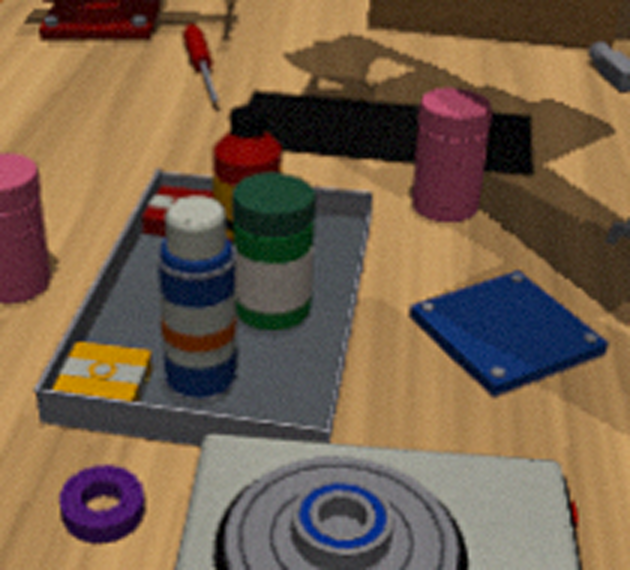

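All three containers are upright within about 1 mm of their original pixels: can cap (121,180), bottle cap (536,187) and jar (335,272). The cartons are untouched, the bearing lies flat on the plate, and the arm is clear.

```bash
python3 -c "
from rig import workorder
print(workorder.hand_in())"
```

```text
the job is handed in; nothing more can be done
None
```

The job is handed in at about 64 s of the 144 s allowed: the bearing lies flat in the middle of the heater plate, and all three containers are back upright within about 1 mm of their original spots by the camera; the hand-in returned no verdict.

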